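# Hang the eye occluder on the empty hook of the rotary stand

### The arm

A 6-joint arm with a two-finger parallel gripper is mounted at the origin on the work surface. World frame = base frame: x ahead of the robot, y to its left, z up, the work surface at z = 0. Lengths are in m, angles in rad, forces in N, time in s.
With the tool pointing down it reaches from about 0.35 to 0.975 m from the base axis. Payload 4.9 kg.
Tool frame: the origin (TCP) lies at the very end of the fingers, on their centre line; the grasp point (between the pads) lies 19 mm behind it; z points along the fingers, y is the direction in which the jaws open and shut (so a half turn about z gives the same grasp; the last joint's range is limited). The gripper opens to 85 mm and grips with 20 to 120 N. Pads are 22 mm wide; open, the fingers measure 114 mm over their backs; the gripper's body (76 mm by 85 mm) begins 54 mm behind the grasp point. The pads swing forward as they close: fully open they stand 13 mm farther back than shut.
Start: joints at [-0.119, 0.053, 1.613, -0, 1.476, -0.119], TCP at [0.625, 0, 0.2] pointing down, gripper open.
Joint ranges: [-3.01, 3.01], [-1.01, 2.22], [0.06, 2.58], [-1.02, 4.17], [0.09, 2.62], [-3.14, 3.14]. Speed limits (rad/s): [2.57, 2.57, 3.14, 3.14, 3.14, 3.14].

### API

Orientations are given as a unit quaternion [w, x, y, z].
In Python, from plant import monitor, eyes, manip gives the robot as it stands.
- The arm moves only by the tool step_arm, never from a script. Its argument "motion" is a list of rows, each a list of 7 numbers: the shift along the world's x, y, z scaled (see below), then the turn, a rotation vector about the world's x, y, z scaled (see below), then the closure in counts, from 0 (fully open) to 255 (shut). In form: [[x, y, z, ax, ay, az, grip], ...]. A call has 1 to 10 rows; each row is the pose to reach, as a shift and turn from the pose commanded when the call began; what a row does not reach only later rows make up. The controller multiplies each number of a shift by 0.5 m and each number of a turn by 1.5 rad. A row lasts 1/10 s, in which the tool goes at most 50 mm and 8.59 degrees, less where a joint would pass 70% of its speed; a pose out of reach is approached as far as the arm can. A call with a number of a shift or a turn outside -1 to 1 is refused whole. A call with a gripper value outside its range is refused whole. The fingers move at their own pace and stop on an object; the grip force is fixed at half the most. Time passes only in rows, so rows that repeat a pose let the fingers close. It gives the time, the measured TCP pose, the force and the opening at its end, in the units of the state.
- monitor.state(): the state, without advancing time (a new reading comes with each control period).
- eyes.grab_frame(name): name is "scene" or "side" or "wrist"; returns a dict with "pixels" (420x560x3 uint8, red, green, blue), "mtx" (3x3 intrinsics, pixels), "dist" ([k1, k2, p1, p2, k3] as OpenCV has them; the pictures are not rectified), "rvec" (rotation vector, rad) and "tvec" (3), from world to camera coordinates, as OpenCV has them; the wrist camera has in their place "hand_eye" (4x4, takes a point from camera to tool coordinates, whose origin is the TCP and whose axes are the flange's). Camera axes: x right, y down, z forward; pixel columns grow to the right and rows downward; lengths in m; the calibration is good to about 2 mm. A picture is of the moment at which its call begins: read the wrist's pose just before it. There is no depth.
- manip.job_done(): hands the job in, once; it reports no verdict.
Trained networks look in the newest picture that a camera, given by its name, has taken for a name from the list of things; names that differ only in an ending like _2 or _b are one class to them, and where a whole thing is asked for, a point or a joint stands for the part that bears it (a point fixed in the world has none). Each returns a list of dicts, best first, with "p" (0 to 1); they miss things now and then, are a little off and sometimes report something else, mostly with a low value. They report only what shows in the picture. A call takes as long as a camera call. They do not tell look-alikes from the thing itself.
- eyes.look_for(name, camera): "box" ([centre column, centre row, width, height] in pixels, round what is visible of it).
- eyes.pinpoint(name, camera): "uv" ([column, row] in pixels: a listed point, or the origin of a listed thing).
The state is a dict: "time": time; "joint_pos": joint angles; "joint_vel": joint speeds; "joint_efforts": joint torques, N m; "tool_pos": TCP position; "tool_rot": TCP orientation; "contact_force": force on the tool from outside, world axes, zero at the start; "ft_torque": the same for the moment, N m; "gripper_width": opening from 0.0 (shut) to 1.0 (fully open).
Only numpy, scipy, OpenCV 4.12 (cv2) and the standard library are available. Lean on these libraries where they do the work, as an engineer would, in place of code of your own. Each camera call takes 0.05 s, during which the arm holds its last target.

### The job

Turn the rotary occluder stand by its spring-cushioned crank knob, counter-clockwise seen from above, until the carousel itself rests against its end stop and its empty hook faces the orange loading mark; feel for the stop and do not strain the crank. Then take the green occluder from the blue cradle and hang it by its cross bar on that hook, pressing it gently down until it is fully home and the red spring catch has snapped shut over the bar. Let go of it, and leave the carousel at its stop and the other things on the desk where they are.

Things in the scene. Friction and masses are not known exactly. Their poses are not given: they have to be found in the camera images.
- stand: rotary occluder stand, fixed to the desk; origin on its turning axis at desk height, z up, -x points to the orange loading mark at its grey foot (170 mm across). Its carousel has four hooks 90 degrees apart: one empty, three holding black, blue, black occluders that are fixed there (tops 253 mm above the desk, 110 mm from the axis). Round white top plate: radius 50 mm, top 208 mm above the desk
- carousel (a joint): angle of the carousel in rad, growing counter-clockwise seen from above; 0 = against its rigid end stop, the empty hook then at the orange loading mark; it starts 1.0 to 2.6 rad before the stop (negative). It turns against a steady friction of about 0.14 N m and stays where it is left
- crank (a joint): wind-up in rad of the crank, the round white top plate with the knob, which drives the carousel through a spring cushion (2.5 N m per rad): 0 = slack, positive when the knob is pushed counter-clockwise ahead of the carousel. While turning it leads by about 0.04 to 0.06 rad; against the end stop it winds up further. 0.22 rad (about 14 N at the knob) would strain it
- crank_knob (a point): middle of the black crank knob on the white top plate, 230 mm above the desk: upright, 20 mm diameter, from 208 to 250 mm above the desk, spinning freely on its own pin, 40 mm from the turning axis. With the crank slack it stands 135 degrees counter-clockwise of the empty hook and goes round with the carousel
- hook_seat (a point): seat of the empty hook, where the bar comes to rest, 172 mm above the desk and 104 mm from the turning axis: x points outward from that axis, z up. The aluminium arm is 10 mm wide (y) and 8 mm thick, its top at this point; the slot for the bar is 9.5 mm wide along x, centred here, between the hook's tip (outer side) and the red catch (inner side)
- hook_tip (a point): top of the empty hook's round tip, 8 mm thick, 28 mm above the seat and 17 mm farther out: the tip stands upright beside the slot for 10 mm, then flares outward, so that it guides a bar that comes down up to 5 mm too far out
- catch (a joint): red spring catch of the empty hook, a bolt whose sloping nose (25 down to 7 mm above the seat) reaches across the slot; 0 = shut, grows to 0.009 m as it is pushed in towards the axis. A bar pressed straight down pushes it aside (about 3 to 8 N downward); it snaps shut over the bar only when the bar is within about 1 mm of the seat
- occ_grip (a point): middle of the green grip tab on top of the occluder to hang: tab 24 mm wide (y), 10 mm thick (x), 40 mm high. z up. The occluder is 200 mm tall, 70 g, the same from front and back; below the tab a white slotted handle 38 mm wide, 6 mm thick, with a 24 mm wide window crossed by the bar; below that a green disc 60 mm across
- occ_bar (a point): middle of the occluder's steel cross bar: 6 mm diameter, along y, 59 mm below occ_grip. The window is open 53 mm below it and 35 mm above it. Hung home, its centre is 3 mm above the hook seat and the hook's arm passes through the window below it, so the bar must come in from outside, above the tip, and then be lowered
- occluder: the same green occluder; origin at the centre of its underside, 122 mm below the bar; x through its thickness, y along its width, z up
- cradle: blue cradle block fixed to the desk, 50 x 90 x 32 mm (x, y, z), origin at its underside centre; the occluder stands upright in its slot (along y), 26 mm deep, slot floor 6 mm above the desk
- drops: bystander: white dropper bottle, 34 mm diameter, 75 mm high, origin at the centre of its underside
- lens_case: bystander: grey lens case 70 x 100 x 30 mm, origin at the centre of its underside
- cup: bystander: steel cup 64 mm diameter, 75 mm high, origin at the centre of its underside
There are look-alikes about, which are no part of the job. There is more than one size of the occluder; the job needs the smaller.

How it is judged:
On the way, in this order (a step that is already met when the one before it is completed fails the run):
1. the carousel is against its end stop, the empty hook at the loading mark (value of joint carousel above -0.03 rad), for 0.2 s.
2. the occluder's bar is fully home in the hook and the catch has shut over it (z of occ_bar in the frame of hook_seat below 0.0045 m and distance between occ_bar and hook_seat below 0.01 m and value of joint catch below 0.0015 m), for 0.2 s.
At the end, for the whole second after the job is handed in: The carousel stands within 0.05 rad of its end stop; the green occluder hangs released and at rest on the empty hook, upright within 0.2 rad, the centre of its bar less than 4.5 mm above the seat and within 10 mm of it, and the red catch is shut over the bar (within 1.5 mm) (all of step 2 and value of joint carousel above -0.05 rad and angle between occluder's own z axis and vertical below 0.2 rad and linear speed of occluder below 0.03 m/s); the robot touches nothing.
It fails at once if the crank is strained against the carousel (wound up by over 0.22 rad, about 14 N at the knob) (value of joint crank above 0.22 rad or value of joint crank below -0.22 rad).
It fails at once if the occluder is rammed into the hook or the stand (over 25 N) (contact force between occluder and stand above 25 N).
It fails at once if a bystander is pushed or knocked over (distance of any of drops, lens_case, cup from where it was at the start of the episode above 0.02 m).
It also fails if it takes over 72 s, if anything falls off the work surface, if the arm or the gripper's body presses on something with over 40 N, if the wrist force passes 120 N, or if a joint passes its speed limit or range.

## Working session

There is one attempt and no reset: what is moved stays moved. The work goes in short steps, Python scripts to look and compute and a tool call to move; the robot and the scene stay as the last step left them, time stands still between calls to the robot, and variables do not carry over. Pictures are saved under pics/ and viewed, and the job is handed in when it is done.

Besides the shell and the picture viewer there is one more tool, called after ">>>" as name([rows], argument=value, ...), one row to a line, values as JSON. step_arm: Moves the arm, as the interface text tells. Its arguments: {"type":"object","properties":{"motion":{"type":"array","items":{"type":"array","items":{"type":"number"}}}},"required":["motion"]}

```bash
mkdir -p pics; ls; cat > h.py <<'E'
import numpy as np,cv2
from plant import monitor,eyes,manip
from scipy.spatial.transform import Rotation as R
def grab(n,save=None):
    f=eyes.grab_frame(n)
    if save: cv2.imwrite('pics/'+save,cv2.cvtColor(f['pixels'],cv2.COLOR_RGB2BGR))
    return f
def Rt(f,st=None):
    if 'rvec' in f: return cv2.Rodrigues(np.array(f['rvec'],float))[0],np.array(f['tvec'],float).reshape(3)
    H=np.array(f['hand_eye']); q=st['tool_rot']; T=np.eye(4); T[:3,:3]=R.from_quat([q[1],q[2],q[3],q[0]]).as_matrix(); T[:3,3]=st['tool_pos']
    W=np.linalg.inv(T@H); return W[:3,:3],W[:3,3]
def ray(f,uv,st=None):
    r,t=Rt(f,st); p=cv2.undistortPoints(np.array([[uv]],float),np.array(f['mtx'],float),np.array(f['dist'],float))[0,0]
    d=r.T@np.array([p[0],p[1],1]); return -r.T@t,d/np.linalg.norm(d)
def atz(f,uv,z,st=None):
    o,d=ray(f,uv,st); return o+d*(z-o[2])/d[2]
def tri(rays):
    A=0;b=0
    for o,d in rays:
        P=np.eye(3)-np.outer(d,d);A=A+P;b=b+P@o
    x=np.linalg.solve(A,b); return x,[np.linalg.norm((np.eye(3)-np.outer(d,d))@(x-o)) for o,d in rays]
def proj(f,X,st=None):
    r,t=Rt(f,st); return cv2.projectPoints(np.array(X,float).reshape(-1,1,3),cv2.Rodrigues(r)[0],t,np.array(f['mtx'],float),np.array(f['dist'],float))[0].reshape(-1,2)
E
python3 - <<'E'
from h import *
np.set_printoptions(precision=4,suppress=True)
print(monitor.state())
for c in ['scene','side','wrist']:
    f=grab(c,c+'0.png'); print(c)
    for n in ['stand','crank_knob','hook_seat','hook_tip','occ_grip','occ_bar','occluder','cradle','drops','lens_case','cup']:
        print(n,[(np.round(x['uv']).tolist(),round(x['p'],2)) for x in eyes.pinpoint(n,c)][:4])
E
```

```text
pics
{'time': 0.0, 'joint_pos': array([-0.119 ,  0.0534,  1.6143,  0.    ,  1.476 , -0.119 ]), 'joint_vel': array([ 0.0004, -0.0008, -0.0008,  0.0003, -0.0021, -0.0005]), 'joint_efforts': array([  0.0003, -39.367 , -37.0176,  -0.0002,   0.0069,  -0.    ]), 'tool_pos': array([0.6243, 0.0001, 0.199 ]), 'tool_rot': array([-0.0008,  0.7071,  0.7071, -0.0006]), 'contact_force': array([0.5644, 0.1029, 0.176 ]), 'ft_torque': array([0.0044, 0.0013, 0.0097]), 'gripper_width': 0.9978082481137146}
scene
stand [([319.0, 291.0], 0.86)]
crank_knob [([321.0, 226.0], 0.92)]
hook_seat [([369.0, 273.0], 0.9)]
hook_tip [([381.0, 265.0], 0.73)]
occ_grip [([209.0, 101.0], 0.73), ([254.0, 162.0], 0.65)]
occ_bar [([209.0, 127.0], 0.96), ([254.0, 178.0], 0.85)]
occluder [([255.0, 206.0], 0.81), ([215.0, 170.0], 0.75)]
cradle [([252.0, 208.0], 0.52)]
drops [([214.0, 254.0], 0.61)]
lens_case [([448.0, 329.0], 0.58)]
cup [([194.0, 220.0], 0.96)]
side
stand [([263.0, 218.0], 0.89), ([160.0, 200.0], 0.32)]
crank_knob [([269.0, 167.0], 0.9), ([265.0, 218.0], 0.3)]
hook_seat [([233.0, 166.0], 0.8)]
hook_tip [([225.0, 153.0], 0.95), ([342.0, 243.0], 0.7)]
occ_grip [([343.0, 244.0], 0.89), ([426.0, 283.0], 0.75)]
occ_bar [([419.0, 304.0], 0.91), ([338.0, 261.0], 0.57)]
occluder [([336.0, 290.0], 0.82)]
cradle [([335.0, 291.0], 0.76)]
drops []
lens_case [([158.0, 200.0], 0.77)]
cup [([397.0, 277.0], 0.86)]
wrist
stand []
crank_knob [([165.0, 198.0], 0.57)]
hook_seat []
hook_tip []
occ_grip []
occ_bar []
occluder [([215.0, 344.0], 0.9)]
cradle [([215.0, 341.0], 0.69)]
drops [([338.0, 300.0], 0.89)]
lens_case []
cup []
```

```bash
python3 - <<'E'
import cv2,numpy as np
a=cv2.imread('pics/scene0.png');b=cv2.imread('pics/side0.png')
cv2.imwrite('pics/sc_x.png',cv2.resize(a[80:360,130:500],None,fx=2.1,fy=2.1,interpolation=3))
cv2.imwrite('pics/sd_x.png',cv2.resize(b[120:360,130:500],None,fx=2.1,fy=2.1,interpolation=3))
E
```

```text
(no output)
```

View pics/sc_x.png

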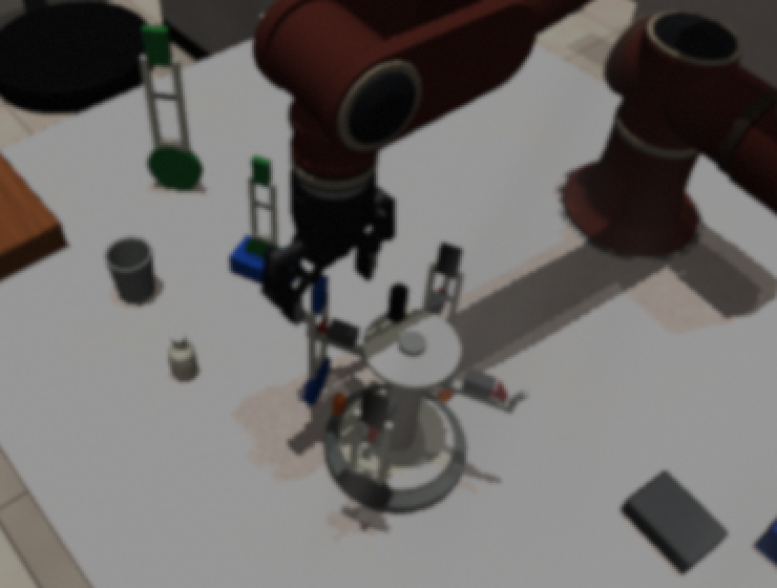

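View pics/sd_x.png

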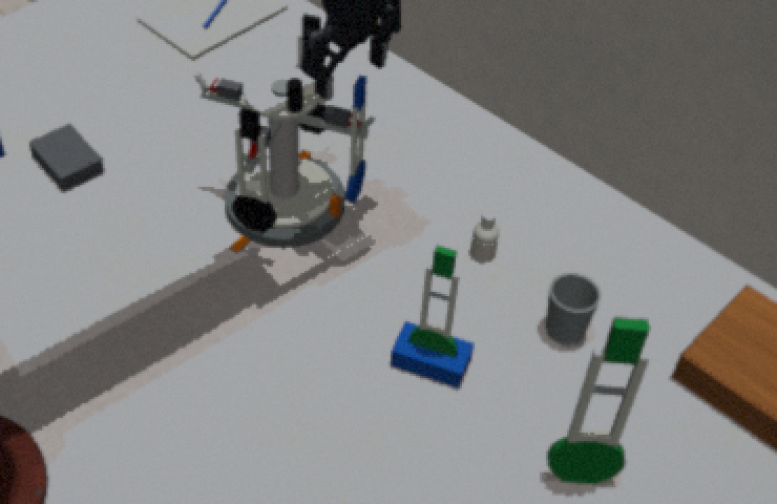

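View pics/wrist0.png

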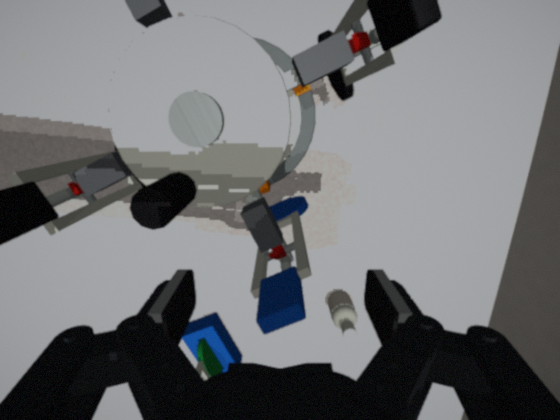

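```bash
python3 - <<'E'
from h import *
np.set_printoptions(precision=4,suppress=True)
s=grab('scene');d=grab('side');st=monitor.state();w=grab('wrist')
for n,a,b in [('knob',(321,226),(269,167)),('seat',(369,273),(233,166)),('tip',(381,265),(225,153)),('stand',(319,291),(263,218)),
 ('gripA',(254,162),(343,244)),('barA',(254,178),(338,261)),('gripB',(209,101),(426,283)),('barB',(209,127),(419,304)),('occA',(255,206),(336,290)),('cup',(194,220),(397,277)),('lens',(448,329),(158,200))]:
    x,r=tri([ray(s,a),ray(d,b)]);print(n,x,np.array(r))
print('drops',atz(s,(214,254),0), atz(w,(338,300),0,st)); print('occ w',atz(w,(215,344),0.006,st),atz(w,(215,341),0,st))
print(Rt(s)[0],-Rt(s)[0].T@Rt(s)[1]);print(Rt(d)[0],-Rt(d)[0].T@Rt(d)[1]);print(w['hand_eye'],monitor.state()['time'])
E
```

```text
knob [0.5639 0.0443 0.2225] [0.0007 0.0007]
seat [0.5391 0.171  0.1646] [0.0039 0.0039]
tip [0.5299 0.1881 0.2057] [0.0022 0.0022]
stand [0.5711 0.0779 0.0023] [0.0019 0.0019]
gripA [ 0.5269 -0.2479  0.1856] [0.0021 0.0021]
barA [ 0.5244 -0.2473  0.1259] [0.0025 0.0025]
gripB [ 0.5156 -0.4725  0.2563] [0.0035 0.0035]
barB [ 0.526  -0.4704  0.1718] [0.0013 0.0013]
occA [ 0.5253 -0.2504  0.0111] [0.0011 0.0011]
cup [ 0.6884 -0.3294 -0.0059] [0.003 0.003]
lens [ 0.3945  0.3594 -0.0046] [0.0051 0.0051]
drops [ 0.7138 -0.1883  0.    ] [ 0.7108 -0.1773  0.    ]
occ w [ 0.5248 -0.2529  0.006 ] [ 0.5236 -0.2525  0.    ]
[[-0.7678  0.6405  0.0186]
 [ 0.4746  0.5879 -0.6551]
 [-0.4305 -0.4941 -0.7554]] [0.9823 0.4012 0.87  ]
[[ 0.7148 -0.6992  0.0137]
 [-0.4801 -0.5049 -0.7173]
 [ 0.5085  0.5062 -0.6966]] [-0.1392 -0.728   1.0925]
[[ 0.0003 -0.9502 -0.3118  0.0796]
 [ 1.      0.0006 -0.0008 -0.0001]
 [ 0.0009 -0.3118  0.9502 -0.1734]
 [ 0.      0.      0.      1.    ]] 1.95
```

Candidates for the occluder: the one in the blue cradle at scene (254,178), with its grip at z≈0.186, and a larger one standing free at scene (209,127), grip at z≈0.256. The one in the cradle fits, because it is the smaller and sits in the cradle. Next I'll measure the orange marks and the turning axis.

```bash
python3 - <<'E'
from h import *
np.set_printoptions(precision=4,suppress=True)
st=monitor.state()
ims=[]
for c in ['scene','side','wrist']:
    f=grab(c); p=f['pixels']; hsv=cv2.cvtColor(p,cv2.COLOR_RGB2HSV)
    m=cv2.inRange(hsv,(8,150,90),(22,255,255))
    n,l,s,ce=cv2.connectedComponentsWithStats(m)
    print(c)
    for i in range(1,n):
        if s[i,4]>8: print(s[i],ce[i],[atz(f,ce[i],z,st) for z in(0.0,0.02)])
    if c=='wrist':
        print('hub',atz(f,(196,118),0.208,st),atz(f,(196,118),0.214,st))
    else:
        o=proj(f,[[0.571,0.078,0.03]])[0].astype(int)
        x=p[o[1]-80:o[1]+50,o[0]-90:o[0]+90]; ims.append(cv2.resize(x,None,fx=4,fy=4,interpolation=3)[:, :, ::-1])
cv2.imwrite('pics/st1.png',ims[0]);cv2.imwrite('pics/st2.png',ims[1])
# enlarged crop of green candidate
f=grab('side');cv2.imwrite('pics/cand.png',cv2.resize(f['pixels'][220:380,300:460],None,fx=4,fy=4,interpolation=3)[:600,:,::-1])
E
```

```text
scene
[  85  152   71   58 2238] [119.2516 180.1323] [array([ 0.7933, -0.6272,  0.    ]), array([ 0.7976, -0.6036,  0.02  ])]
side
[272 192   5   3  12] [274.4167 193.1667] [array([0.6702, 0.1365, 0.    ]), array([0.6554, 0.1207, 0.02  ])]
[287 213   4   7  21] [288.4286 215.619 ] [array([0.6328, 0.0361, 0.    ]), array([0.6187, 0.0221, 0.02  ])]
[240 232   9   8  36] [243.9444 235.5833] [array([0.4842, 0.0664, 0.    ]), array([0.4728, 0.0518, 0.02  ])]
[ 455  257  105   85 4188] [508.0193 298.0979] [array([ 0.8358, -0.5778,  0.    ]), array([ 0.8179, -0.5806,  0.02  ])]
wrist
[294  85  17  11 113] [301.2566  89.3717] [array([0.6499, 0.1106, 0.    ]), array([0.6486, 0.1089, 0.02  ])]
[260 182   9  11  67] [264.2687 188.0299] [array([ 0.6047, -0.0082,  0.    ]), array([ 0.6057, -0.0035,  0.02  ])]
hub [0.5799 0.0791 0.208 ] [0.5815 0.0791 0.214 ]
```

View pics/st1.png

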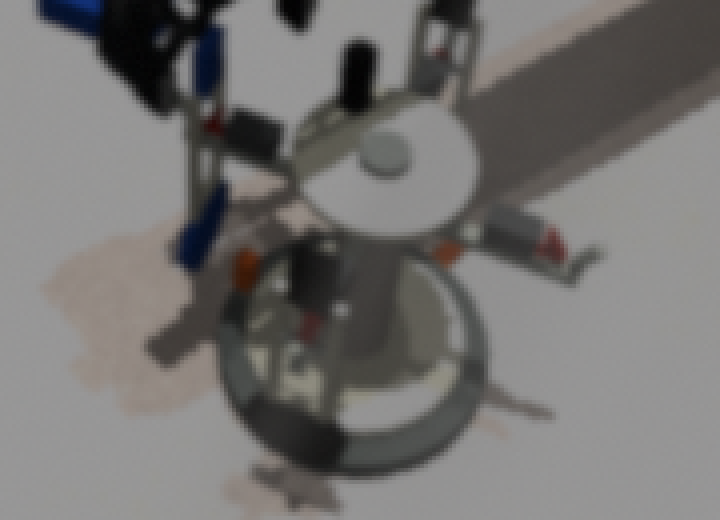

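View pics/st2.png

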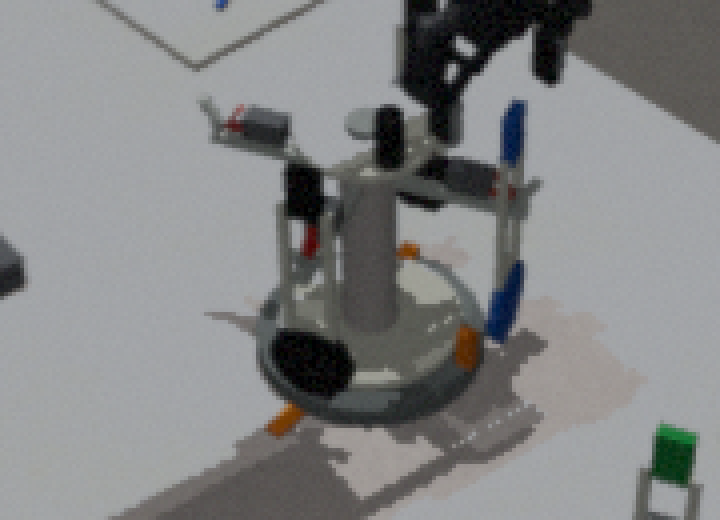

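View pics/cand.png

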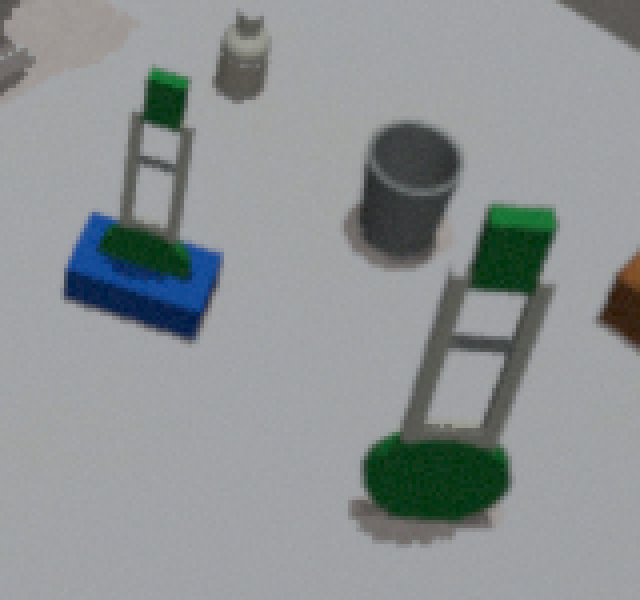

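```bash
cat > fit.py <<'E'
from h import *
from scipy.optimize import least_squares
def model(p):
    ax,ay,th=p
    P=lambda r,a,z:[ax+r*np.cos(a),ay+r*np.sin(a),z]
    k=th+np.deg2rad(135)
    return {'crank_knob':P(.04,k,.23),'hook_seat':P(.104,th,.172),'hook_tip':P(.121,th,.2),'stand':P(0,0,0)}
def fit(cams=('scene','side','wrist'),p0=(0.575,0.078,1.92),only=('crank_knob','hook_seat','hook_tip','stand'),extra=()):
    obs=[]
    for c in cams:
        st=monitor.state();f=grab(c)
        for n in only:
            r=eyes.pinpoint(n,c)
            q=proj(f,[model(p0)[n]],st)[0]
            r=[x for x in r if x['p']>.4 and np.linalg.norm(np.array(x['uv'])-q)<60]
            if r: obs.append((f,st,n,np.array(r[0]['uv']),c))
    def res(p):
        m=model(p);e=[]
        for f,st,n,uv,c in obs:
            d=np.linalg.norm(np.array(m[n])-(-Rt(f,st)[0].T@Rt(f,st)[1]))
            e+=list((proj(f,[m[n]],st)[0]-uv)*d/f['mtx'][0][0]*1000)
        return np.array(e)
    s=least_squares(res,p0,loss='soft_l1',f_scale=3)
    e=res(s.x).reshape(-1,2)
    for o,x in zip(obs,e): print(o[4],o[2],o[3].round(1),'res mm',x.round(1))
    print('axis',s.x[:2].round(4),'hook deg',np.rad2deg(s.x[2]).round(1),{k:np.round(v,4) for k,v in model(s.x).items()})
    return s.x
E
python3 - <<'E'
from fit import *
fit()
f=grab('side')
L=[(316.7,287.5),(348.7,297.5),(322.5,273.2),(355.5,283.2)]
P=[atz(f,u,.032)for u in L];print(P)
for a,b in((0,1),(2,3),(0,2),(1,3)): v=P[b]-P[a];print(np.linalg.norm(v),np.rad2deg(np.arctan2(v[1],v[0])))
print(np.mean(P,0))
# orange mark ends
for u in [(239.5,239.5),(247.5,231.5)]: print(atz(f,u,0.001))
f=grab('wrist');print(monitor.state()['time'])
E
```

```text
scene crank_knob [320.2 224.8] res mm [-1.2 -4.6]
scene hook_seat [367.9 272. ] res mm [ 2.2 -1.5]
scene hook_tip [378.8 268.7] res mm [ 0.9 -3.7]
scene stand [319.8 291.8] res mm [-6.4  3.3]
side crank_knob [271. 167.] res mm [-3.1 -4.1]
side hook_seat [232.2 165. ] res mm [-4.4 -3.9]
side hook_tip [223.9 156.9] res mm [ 1.6 -7.4]
side stand [263.3 217.6] res mm [ 7.  -0.7]
wrist crank_knob [166.1 196.1] res mm [-3.4  1.5]
axis [0.5789 0.0775] hook deg 113.4 {'crank_knob': array([0.5642, 0.0403, 0.23  ]), 'hook_seat': array([0.5376, 0.1729, 0.172 ]), 'hook_tip': array([0.5308, 0.1885, 0.2   ]), 'stand': array([0.5789, 0.0775, 0.    ])}
[array([ 0.4819933 , -0.21960818,  0.032     ]), array([ 0.51718005, -0.29658816,  0.032     ]), array([ 0.52648634, -0.1983587 ,  0.032     ]), array([ 0.5637147 , -0.27934704,  0.032     ])]
0.08464055517606542 -65.43535215871222
0.08913507320670264 -65.31291553144726
0.04930690883383924 25.52872476835374
0.049625901216516326 20.329698986782006
[ 0.5223436  -0.24847552  0.032     ]
[0.46458283 0.06293133 0.001     ]
[0.50150502 0.07066365 0.001     ]
3.0
```

>>> step_arm([
  [0,0,0.1,0,0,-0.1,120],
  [0,0,0.18,0,0,-0.2,120],
  [-0.06,0.04,0.18,0,0,-0.256,120],
  [-0.122,0.082,0.18,0,0,-0.256,120],
  [-0.122,0.082,0.18,0,0,-0.256,120],
  [-0.122,0.082,0.18,0,0,-0.256,120],
])

```text
time: 3.6
tool_pos: [0.5638, 0.0413, 0.2905]
tool_rot: [0.0, 0.829, 0.56, 0.0]
contact_force: [-0.1, -0.3, 0.2]
gripper_width: 0.532
```

```bash
python3 - <<'E'
from fit import *
fit(p0=(.577,.078,1.95))
st=monitor.state();print(st['tool_pos'],st['gripper_width'],st['time'])
grab('wrist','w1.png')
E
```

```text
scene crank_knob [321.5 226.8] res mm [-3.5 -9.8]
scene hook_seat [368.  271.2] res mm [ 2.5 -0.8]
scene hook_tip [379.7 268.2] res mm [-0.6 -3.7]
scene stand [316.7 292.3] res mm [2.1 1. ]
side crank_knob [269.3 167.9] res mm [ 0.8 -5.7]
side hook_seat [232.1 164.5] res mm [-4.8 -1.6]
side hook_tip [225.6 157.8] res mm [-3.8 -9.1]
side stand [263.5 218. ] res mm [ 5.9 -1. ]
wrist crank_knob [283.  215.5] res mm [-3.4  2.5]
wrist hook_seat [195.8  82.7] res mm [ 1.6 -2.4]
wrist hook_tip [169.4  59.1] res mm [2.6 1.4]
axis [0.5776 0.0769] hook deg 113.4 {'crank_knob': array([0.5629, 0.0397, 0.23  ]), 'hook_seat': array([0.5363, 0.1724, 0.172 ]), 'hook_tip': array([0.5295, 0.188 , 0.2   ]), 'stand': array([0.5776, 0.0769, 0.    ])}
[0.56399798 0.0409802  0.29017966] 0.5247092975127151 4.35
```

View pics/w1.png

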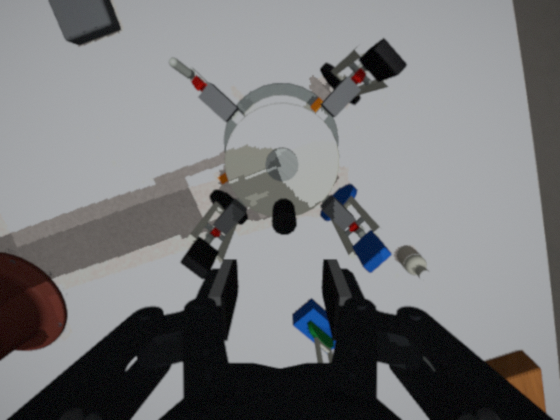

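>>> step_arm([
  [0,0,-0.07,0,0,0,120],
  [0,0,-0.148,0,0,0,120],
  [0,0,-0.148,0,0,0,170],
  [0,0,-0.148,0,0,0,170],
  [0,0,-0.148,0,0,0,170],
  [0,0,-0.148,0,0,0,170],
])

```text
time: 5.0
tool_pos: [0.5654, 0.041, 0.2192]
tool_rot: [0.001, 0.829, 0.559, 0.002]
contact_force: [-0.6, 0.5, 0.3]
gripper_width: 0.334
```

```bash
python3 - <<'E'
from fit import *
f=grab('wrist','w2.png'); 
g=grab('side');cv2.imwrite('pics/s2.png',cv2.resize(g['pixels'][120:260,180:380],None,fx=4,fy=4,interpolation=3)[:,:,::-1])
E
```

```text
(no output)
```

View pics/w2.png

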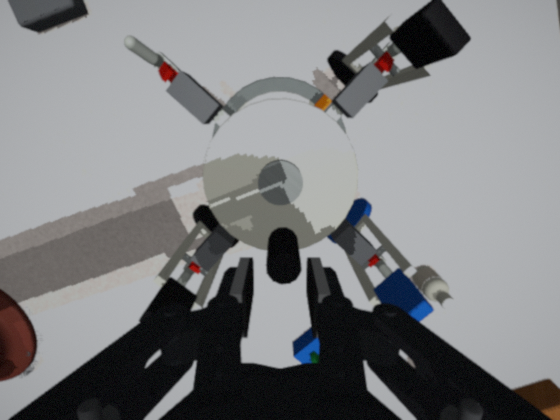

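View pics/s2.png

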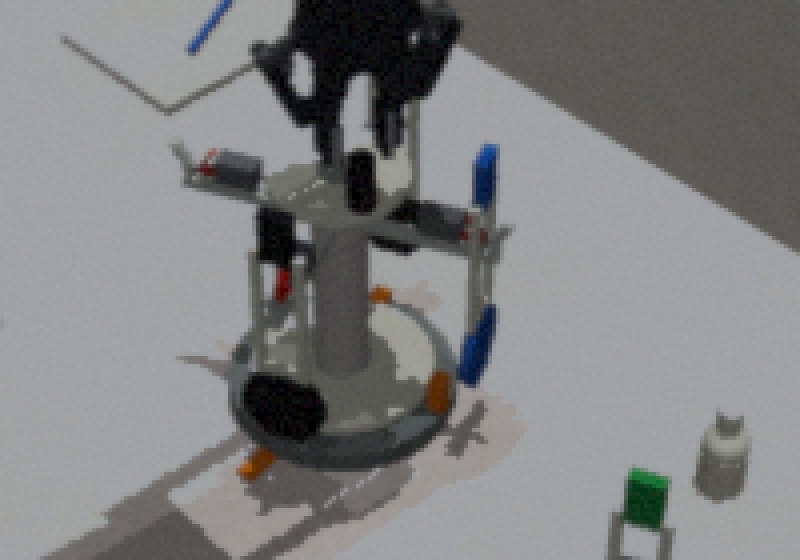

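```bash
python3 - <<'E'
from fit import *
np.set_printoptions(precision=4,suppress=True)
st=monitor.state()
f=grab('wrist');s=grab('scene','sc2.png');d=grab('side')
T=st['tool_pos'];print(T)
for n,X in [('tcp',T),('grasp',T+[0,0,.019])]: print(n,proj(f,[X],st),proj(d,[X]),proj(s,[X]))
fx=model(( .5776,.0769,np.deg2rad(113.4)))['crank_knob']
for z in (.208,.23,.25):
    X=np.array(fx);X[2]=z;print('knob',z,proj(f,[X],st),proj(d,[X]),proj(s,[X]))
for X in ((.5776,.0769,.208),(.5776,.0769,.215)): print('hub',proj(f,[X],st),proj(d,[X]),proj(s,[X]))
for c in('wrist','side','scene'): print(c,eyes.pinpoint('crank_knob',c),eyes.look_for('crank_knob',c))
cv2.imwrite('pics/sc2x.png',cv2.resize(s['pixels'][150:300,230:430],None,fx=4,fy=4,interpolation=3)[:,:,::-1])
E
```

```text
[0.565  0.041  0.2184]
tcp [[279.7407 247.0913]] [[269.9005 168.5963]] [[319.1028 226.5328]]
grasp [[279.8189 260.7815]] [[269.829  162.9784]] [[319.8862 220.8047]]
knob 0.208 [[277.4952 243.3357]] [[269.6748 172.1977]] [[318.9995 228.7556]]
knob 0.23 [[277.3206 258.0799]] [[269.5895 165.7489]] [[319.8975 222.223 ]]
knob 0.25 [[277.1229 274.8038]] [[269.5107 159.7601]] [[320.7431 216.0565]]
hub [[276.9327 185.4449]] [[264.2502 163.2239]] [[325.9318 242.6472]]
hub [[276.8567 187.9641]] [[264.2051 161.1959]] [[326.2681 240.6262]]
wrist [{'uv': [285.4, 252.6], 'p': 0.71}] [{'box': [281.6, 190.0, 153.4, 188.7], 'p': 0.56}]
side [{'uv': [270.7, 170.3], 'p': 0.95}] [{'box': [263.8, 164.6, 37.7, 19.7], 'p': 0.73}]
scene [{'uv': [319.5, 225.1], 'p': 0.9}] [{'box': [326.6, 241.8, 47.4, 52.5], 'p': 0.67}]
```

View pics/sc2x.png

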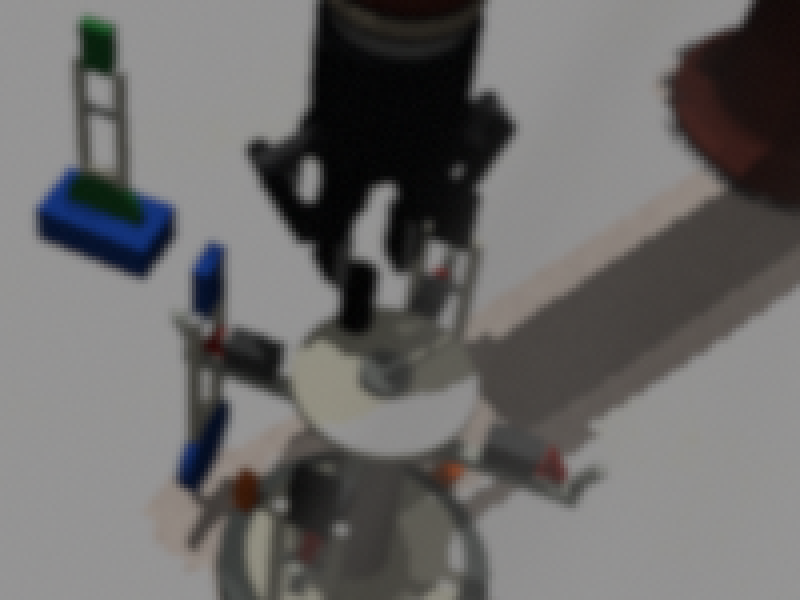

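```bash
python3 - <<'E'
from fit import *
g=grab('side')['pixels'][130:190,235:305];s=grab('scene')['pixels'][190:250,285:355]
o=[cv2.resize(cv2.convertScaleAbs(x,alpha=1.6,beta=20),None,fx=5.5,fy=5.5,interpolation=2)[:,:,::-1] for x in (g,s)]
cv2.imwrite('pics/z3.png',np.hstack(o))
E
```

```text
(no output)
```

View pics/z3.png

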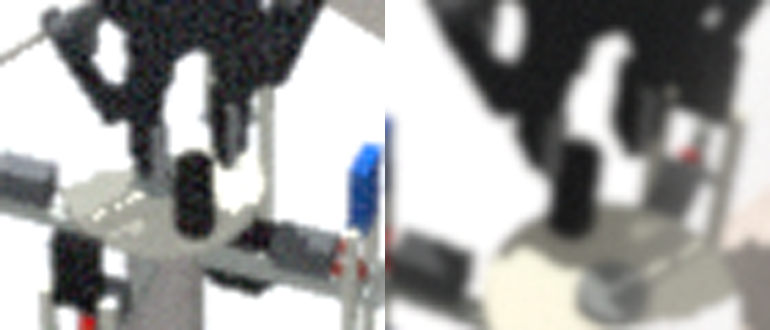

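```bash
cat > arc.py <<'E'
import numpy as np,sys
def arc(phi0,phis,dz=0,g=170,ax=(.579,.077),r=.039,yaw0=None,base=None):
    c=lambda p:np.array(ax)+r*np.array([np.cos(np.deg2rad(p)),np.sin(np.deg2rad(p))])
    b=c(phi0) if base is None else np.array(base)
    rows=[]
    for p in phis:
        d=(c(p)-b)/.5; rows.append([round(d[0],4),round(d[1],4),round(dz/.5,4),0,0,round(np.deg2rad(p-(phi0 if yaw0 is None else yaw0))/1.5,4),g])
    print(rows)
if __name__=='__main__': pass
E
python3 -c "
from arc import *
arc(247.4,[247.4+3*i for i in range(1,11)],dz=-.006)"
```

```text
[[np.float64(0.0038), np.float64(-0.0015), -0.012, 0, 0, np.float64(0.0349), 170], [np.float64(0.0077), np.float64(-0.0027), -0.012, 0, 0, np.float64(0.0698), 170], [np.float64(0.0116), np.float64(-0.0038), -0.012, 0, 0, np.float64(0.1047), 170], [np.float64(0.0156), np.float64(-0.0047), -0.012, 0, 0, np.float64(0.1396), 170], [np.float64(0.0197), np.float64(-0.0053), -0.012, 0, 0, np.float64(0.1745), 170], [np.float64(0.0237), np.float64(-0.0057), -0.012, 0, 0, np.float64(0.2094), 170], [np.float64(0.0278), np.float64(-0.006), -0.012, 0, 0, np.float64(0.2443), 170], [np.float64(0.0319), np.float64(-0.006), -0.012, 0, 0, np.float64(0.2793), 170], [np.float64(0.036), np.float64(-0.0058), -0.012, 0, 0, np.float64(0.3142), 170], [np.float64(0.04), np.float64(-0.0053), -0.012, 0, 0, np.float64(0.3491), 170]]
```

>>> step_arm([
  [0.004,-0.0015,-0.012,0,0,0.035,170],
  [0.008,-0.003,-0.012,0,0,0.07,170],
  [0.012,-0.004,-0.012,0,0,0.105,170],
  [0.016,-0.005,-0.012,0,0,0.14,170],
  [0.02,-0.0055,-0.012,0,0,0.175,170],
  [0.024,-0.006,-0.012,0,0,0.21,170],
  [0.028,-0.006,-0.012,0,0,0.245,170],
  [0.032,-0.006,-0.012,0,0,0.28,170],
  [0.036,-0.006,-0.012,0,0,0.315,170],
  [0.04,-0.0055,-0.012,0,0,0.35,170],
])

```text
time: 6.65
tool_pos: [0.5829, 0.0381, 0.21]
tool_rot: [-0.001, 0.655, 0.756, -0.001]
contact_force: [-4.0, -1.2, 1.1]
gripper_width: 0.332
```

```bash
python3 - <<'E'
from fit import *
grab('wrist','w4.png');print(monitor.state()['tool_pos'])
fit(p0=(.578,.077,np.deg2rad(125)))
E
python3 -c "
from arc import *
arc(277.4,[277.4+3*i for i in range(1,11)])"
```

```text
[0.58317697 0.03813459 0.20995409]
scene crank_knob [316.5 224.6] res mm [-2.2 -2.9]
scene hook_seat [370.6 261.1] res mm [0.9 0.4]
scene hook_tip [382.5 257.1] res mm [-2.2 -4.1]
scene stand [314.3 289.4] res mm [7.3 7.5]
side crank_knob [272.2 165.4] res mm [ 2.7 -1.4]
side hook_seat [229.4 170.3] res mm [-4.9 -1.6]
side hook_tip [220.8 164.9] res mm [  0.1 -10.2]
side stand [265.9 219. ] res mm [-0.3 -3.3]
wrist crank_knob [272.9 256. ] res mm [-7.6  4.1]
wrist hook_seat [199.1  36.1] res mm [0.1 0.7]
axis [0.5776 0.0755] hook deg 127.3 {'crank_knob': array([0.5723, 0.0358, 0.23  ]), 'hook_seat': array([0.5147, 0.1582, 0.172 ]), 'hook_tip': array([0.5044, 0.1718, 0.2   ]), 'stand': array([0.5776, 0.0755, 0.    ])}
[[np.float64(0.004), np.float64(0.0006), 0.0, 0, 0, np.float64(0.0349), 170], [np.float64(0.008), np.float64(0.0015), 0.0, 0, 0, np.float64(0.0698), 170], [np.float64(0.012), np.float64(0.0025), 0.0, 0, 0, np.float64(0.1047), 170], [np.float64(0.0159), np.float64(0.0038), 0.0, 0, 0, np.float64(0.1396), 170], [np.float64(0.0197), np.float64(0.0052), 0.0, 0, 0, np.float64(0.1745), 170], [np.float64(0.0234), np.float64(0.0069), 0.0, 0, 0, np.float64(0.2094), 170], [np.float64(0.0271), np.float64(0.0087), 0.0, 0, 0, np.float64(0.2443), 170], [np.float64(0.0306), np.float64(0.0108), 0.0, 0, 0, np.float64(0.2793), 170], [np.float64(0.034), np.float64(0.013), 0.0, 0, 0, np.float64(0.3142), 170], [np.float64(0.0373), np.float64(0.0154), 0.0, 0, 0, np.float64(0.3491), 170]]
```

View pics/w4.png

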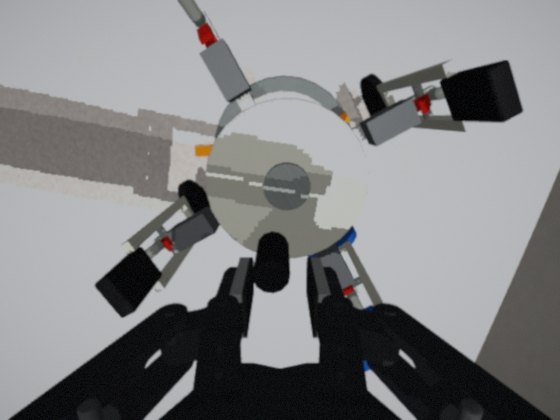

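>>> step_arm([
  [0.004,0.0006,0,0,0,0.035,170],
  [0.008,0.0015,0,0,0,0.07,170],
  [0.012,0.0025,0,0,0,0.105,170],
  [0.016,0.004,0,0,0,0.14,170],
  [0.02,0.005,0,0,0,0.175,170],
  [0.0235,0.007,0,0,0,0.21,170],
  [0.027,0.0085,0,0,0,0.245,170],
  [0.0305,0.011,0,0,0,0.28,170],
  [0.034,0.013,0,0,0,0.315,170],
  [0.0375,0.0155,0,0,0,0.35,170],
])

```text
time: 8.45
tool_pos: [0.6028, 0.0453, 0.2101]
tool_rot: [0.0, 0.436, 0.9, -0.001]
contact_force: [-3.0, -3.2, 0.2]
gripper_width: 0.332
```

```bash
python3 - <<'E'
from fit import *
grab('wrist','w5.png');print(monitor.state()['contact_force'])
fit(p0=(.578,.077,np.deg2rad(157)))
E
python3 -c "
from arc import *
arc(307.4,[307.4+2*i for i in range(1,9)])"
```

```text
[-2.71133779 -2.26509942 -0.37497679]
scene crank_knob [309.3 231.7] res mm [-1.3 -3.2]
scene hook_seat [363.7 240. ] res mm [5.  2.5]
scene hook_tip [377.2 232.8] res mm [-5.2 -3.2]
scene stand [317.6 289.1] res mm [-1.5 10.6]
side crank_knob [277.3 162.2] res mm [ 3.4 -6. ]
side hook_seat [230.5 182.8] res mm [-4.1  0.5]
side hook_tip [222.2 178.1] res mm [-0.1 -3.7]
side stand [267.3 218.8] res mm [-4.1 -4.6]
wrist crank_knob [274.3 258.3] res mm [-4.6  2.3]
wrist hook_seat [201.1  39.9] res mm [-3.  -0.4]
axis [0.5797 0.0773] hook deg 159.7 {'crank_knob': array([0.5964, 0.0409, 0.23  ]), 'hook_seat': array([0.4822, 0.1134, 0.172 ]), 'hook_tip': array([0.4662, 0.1193, 0.2   ]), 'stand': array([0.5797, 0.0773, 0.    ])}
[[np.float64(0.0021), np.float64(0.0017), 0.0, 0, 0, np.float64(0.0233), 170], [np.float64(0.0042), np.float64(0.0035), 0.0, 0, 0, np.float64(0.0465), 170], [np.float64(0.0062), np.float64(0.0053), 0.0, 0, 0, np.float64(0.0698), 170], [np.float64(0.0082), np.float64(0.0072), 0.0, 0, 0, np.float64(0.0931), 170], [np.float64(0.01), np.float64(0.0092), 0.0, 0, 0, np.float64(0.1164), 170], [np.float64(0.0118), np.float64(0.0112), 0.0, 0, 0, np.float64(0.1396), 170], [np.float64(0.0136), np.float64(0.0133), 0.0, 0, 0, np.float64(0.1629), 170], [np.float64(0.0152), np.float64(0.0155), 0.0, 0, 0, np.float64(0.1862), 170]]
```

View pics/w5.png

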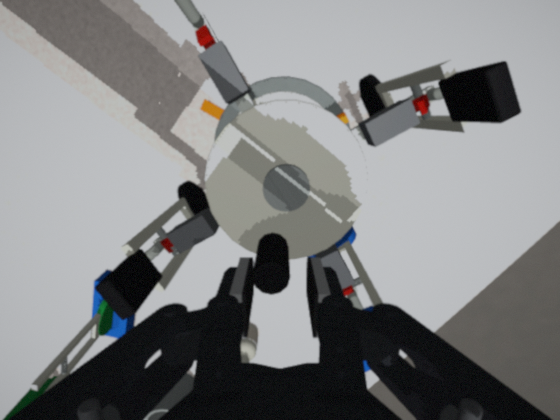

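>>> step_arm([
  [0.002,0.0017,0,0,0,0.0233,170],
  [0.004,0.0035,0,0,0,0.0465,170],
  [0.006,0.0053,0,0,0,0.07,170],
  [0.008,0.0072,0,0,0,0.093,170],
  [0.01,0.009,0,0,0,0.116,170],
  [0.012,0.011,0,0,0,0.14,170],
  [0.0135,0.0133,0,0,0,0.163,170],
  [0.015,0.0155,0,0,0,0.186,170],
])

```text
time: 10.05
tool_pos: [0.6102, 0.0533, 0.2101]
tool_rot: [0.0, 0.307, 0.952, -0.001]
contact_force: [-2.6, -4.2, -0.5]
gripper_width: 0.337
```

```bash
python3 - <<'E'
from fit import *
for i in range(4):
  st=monitor.state(); F=st['contact_force']; print(F.round(2)); grab('wrist')
grab('wrist','w6.png')
fit(p0=(.578,.077,np.deg2rad(175)))
E
python3 -c "
from arc import *
arc(323.4,[323.4+1*i for i in range(1,5)])"
```

```text
[-2.55 -4.16 -0.47]
[-1.85 -2.57 -1.18]
[-1.47 -2.44 -1.73]
[-2.06 -2.78 -1.95]
scene crank_knob [309.5 237.7] res mm [-1.6 -6.3]
scene hook_tip [367.3 221.2] res mm [-0.3 -0.1]
scene stand [317.8 292.9] res mm [1.  1.8]
side crank_knob [279.4 162.4] res mm [ -2.5 -14.2]
side hook_seat [232.9 189.6] res mm [ 0.5 -1.2]
side hook_tip [227.1 184. ] res mm [ 0.1 -0.1]
side stand [261.9 218. ] res mm [ 8.9 -2.9]
wrist crank_knob [271.  258.5] res mm [-0.9  0.1]
wrist hook_seat [200.8  39.8] res mm [-2.3 -2.9]
axis [0.5781 0.08  ] hook deg 176.2 {'crank_knob': array([0.6045, 0.0499, 0.23  ]), 'hook_seat': array([0.4744, 0.0869, 0.172 ]), 'hook_tip': array([0.4574, 0.088 , 0.2   ]), 'stand': array([0.5781, 0.08  , 0.    ])}
[[np.float64(0.0008), np.float64(0.0011), 0.0, 0, 0, np.float64(0.0116), 170], [np.float64(0.0016), np.float64(0.0022), 0.0, 0, 0, np.float64(0.0233), 170], [np.float64(0.0023), np.float64(0.0033), 0.0, 0, 0, np.float64(0.0349), 170], [np.float64(0.0031), np.float64(0.0045), 0.0, 0, 0, np.float64(0.0465), 170]]
```

View pics/w6.png

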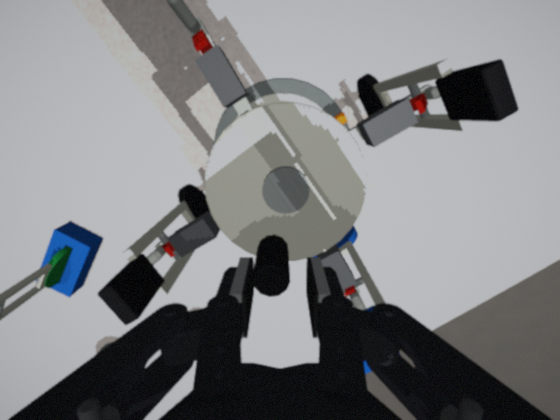

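>>> step_arm([
  [0.0008,0.0011,0,0,0,0.0116,170],
  [0.0016,0.0022,0,0,0,0.0233,170],
  [0.0023,0.0033,0,0,0,0.035,170],
  [0.003,0.0045,0,0,0,0.0465,170],
])

```text
time: 11.45
tool_pos: [0.6118, 0.056, 0.2102]
tool_rot: [0.0, 0.274, 0.962, -0.0]
contact_force: [-1.9, -2.7, -1.7]
gripper_width: 0.335
```

```bash
python3 -c "
from arc import *
arc(327.4,[327.4+1*i for i in range(1,5)])
arc(331.4,[331.4+1*i for i in range(1,5)])
arc(335.4,[335.4+1*i for i in range(1,5)])
from h import *
f=grab('wrist','w7.png')"
```

```text
[[np.float64(0.0007), np.float64(0.0012), 0.0, 0, 0, np.float64(0.0116), 170], [np.float64(0.0014), np.float64(0.0023), 0.0, 0, 0, np.float64(0.0233), 170], [np.float64(0.0021), np.float64(0.0035), 0.0, 0, 0, np.float64(0.0349), 170], [np.float64(0.0028), np.float64(0.0047), 0.0, 0, 0, np.float64(0.0465), 170]]
[[np.float64(0.0006), np.float64(0.0012), 0.0, 0, 0, np.float64(0.0116), 170], [np.float64(0.0013), np.float64(0.0024), 0.0, 0, 0, np.float64(0.0233), 170], [np.float64(0.0019), np.float64(0.0036), 0.0, 0, 0, np.float64(0.0349), 170], [np.float64(0.0024), np.float64(0.0049), 0.0, 0, 0, np.float64(0.0465), 170]]
[[np.float64(0.0006), np.float64(0.0012), 0.0, 0, 0, np.float64(0.0116), 170], [np.float64(0.0011), np.float64(0.0025), 0.0, 0, 0, np.float64(0.0233), 170], [np.float64(0.0016), np.float64(0.0038), 0.0, 0, 0, np.float64(0.0349), 170], [np.float64(0.0021), np.float64(0.005), 0.0, 0, 0, np.float64(0.0465), 170]]
```

View pics/w7.png

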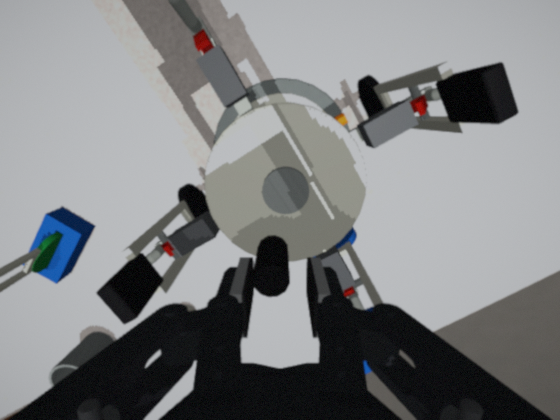

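>>> step_arm([
  [0.0007,0.0012,0,0,0,0.0116,170],
  [0.0014,0.0023,0,0,0,0.0233,170],
  [0.002,0.0035,0,0,0,0.035,170],
  [0.0028,0.0047,0,0,0,0.0465,170],
])

```text
time: 11.9
tool_pos: [0.6132, 0.0584, 0.2102]
tool_rot: [0.0, 0.24, 0.971, -0.0]
contact_force: [-1.9, -4.0, -2.8]
gripper_width: 0.332
```

```bash
python3 - <<'E'
from fit import *
for i in range(3):
  print(monitor.state()['contact_force'].round(2)); grab('wrist')
fit(p0=(.578,.077,np.deg2rad(183)))
s=grab('side')['pixels'];cv2.imwrite('pics/s8.png',cv2.resize(s[130:260,190:340],None,fx=4.5,fy=4.5,interpolation=2)[:,:,::-1])
E
```

```text
[-1.88 -4.   -2.8 ]
[-1.53 -2.89 -2.3 ]
[-1.65 -2.37 -2.01]
scene crank_knob [308.7 239.7] res mm [-1.6 -4.4]
scene hook_tip [361.6 218.8] res mm [-2.4 -4.4]
scene stand [317.7 292.9] res mm [-0.1  3.2]
side crank_knob [279.  156.9] res mm [-0.  -4.5]
side hook_seat [238.2 192.9] res mm [-1.5 -3.3]
side hook_tip [233.8 187.1] res mm [-3.7 -0.3]
side stand [265.5 218.3] res mm [-0.4 -5. ]
wrist crank_knob [274.8 261.6] res mm [-1.1  0.4]
wrist hook_seat [201.1  41.7] res mm [-2.  -0.4]
axis [0.5803 0.0803] hook deg 185.0 {'crank_knob': array([0.6109, 0.0546, 0.23  ]), 'hook_seat': array([0.4767, 0.0713, 0.172 ]), 'hook_tip': array([0.4598, 0.0698, 0.2   ]), 'stand': array([0.5803, 0.0803, 0.    ])}
```

View pics/s8.png

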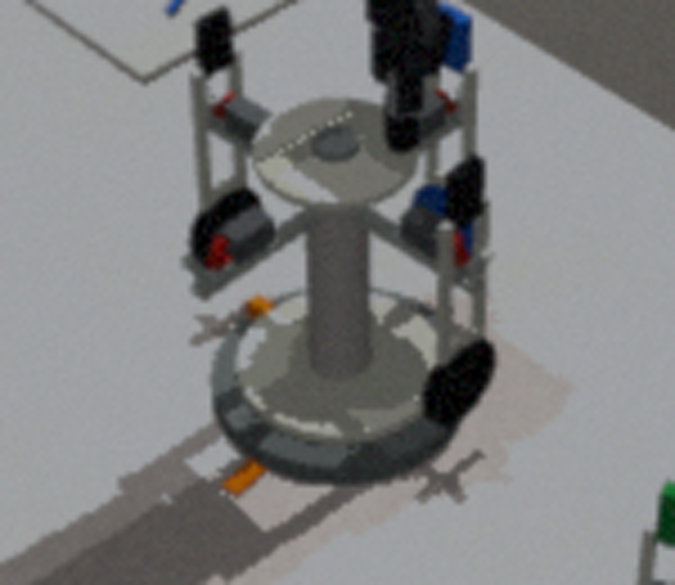

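>>> step_arm([
  [0.0006,0.0012,0,0,0,0.0116,170],
  [0.0013,0.0024,0,0,0,0.0233,170],
  [0.0019,0.0036,0,0,0,0.035,170],
])

```text
time: 13.15
tool_pos: [0.6141, 0.0601, 0.2102]
tool_rot: [0.0, 0.214, 0.977, -0.0]
contact_force: [-2.2, -3.1, -2.0]
gripper_width: 0.336
```

```bash
python3 - <<'E'
from fit import *
for i in range(3):
  print(monitor.state()['contact_force'].round(2)); grab('wrist')
fit(p0=(.578,.077,np.deg2rad(187)))
from arc import *
arc(334.4,[334.4+1*i for i in range(1,5)])
E
```

```text
[-2.2  -3.13 -2.01]
[-1.02 -2.66 -2.42]
[-2.45 -3.91 -2.02]
scene crank_knob [311.1 237.5] res mm [-6.1  1.1]
scene hook_seat [349.3 226.6] res mm [6.3 0.6]
scene hook_tip [360. 216.] res mm [-4.5 -2.7]
scene stand [318.  289.6] res mm [-0.6 10.6]
side crank_knob [279.6 155.3] res mm [-2.1 -0.9]
side hook_seat [241.1 195.7] res mm [-4.9 -7.1]
side hook_tip [236.1 186.2] res mm [-4.6  6. ]
side stand [263.2 217.1] res mm [ 6.2 -0.5]
wrist crank_knob [272.3 262.4] res mm [-0.5 -0.5]
wrist hook_seat [200.8  40.2] res mm [-3.8  0.7]
axis [0.5792 0.0795] hook deg 188.4 {'crank_knob': array([0.6113, 0.0557, 0.23  ]), 'hook_seat': array([0.4763, 0.0643, 0.172 ]), 'hook_tip': array([0.4595, 0.0618, 0.2   ]), 'stand': array([0.5792, 0.0795, 0.    ])}
[[np.float64(0.0006), np.float64(0.0012), 0.0, 0, 0, np.float64(0.0116), 170], [np.float64(0.0011), np.float64(0.0025), 0.0, 0, 0, np.float64(0.0233), 170], [np.float64(0.0017), np.float64(0.0037), 0.0, 0, 0, np.float64(0.0349), 170], [np.float64(0.0022), np.float64(0.005), 0.0, 0, 0, np.float64(0.0465), 170]]
```

>>> step_arm([
  [0.0006,0.0012,0,0,0,0.0116,170],
  [0.0011,0.0025,0,0,0,0.0233,170],
  [0.0017,0.0037,0,0,0,0.035,170],
])

```text
time: 14.35
tool_pos: [0.615, 0.062, 0.2102]
tool_rot: [0.0, 0.189, 0.982, -0.0]
contact_force: [-1.7, -3.7, -2.6]
gripper_width: 0.333
```

```bash
python3 - <<'E'
from fit import *
for i in range(4):
  print(monitor.state()['contact_force'].round(2)); grab('wrist','w9.png')
from arc import *
arc(337.4,[337.4+1*i for i in range(1,5)])
E
```

```text
[-1.72 -3.75 -2.6 ]
[-1.44 -2.65 -2.86]
[-1.42 -2.7  -1.91]
[-0.67 -3.72 -2.94]
[[np.float64(0.0005), np.float64(0.0013), 0.0, 0, 0, np.float64(0.0116), 170], [np.float64(0.001), np.float64(0.0025), 0.0, 0, 0, np.float64(0.0233), 170], [np.float64(0.0015), np.float64(0.0038), 0.0, 0, 0, np.float64(0.0349), 170], [np.float64(0.0019), np.float64(0.0051), 0.0, 0, 0, np.float64(0.0465), 170]]
```

View pics/w9.png

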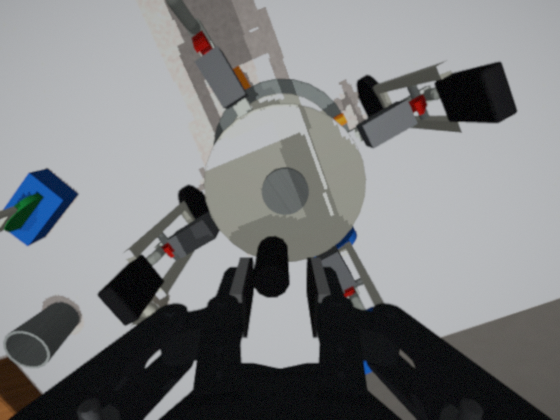

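>>> step_arm([
  [0.0005,0.0013,0,0,0,0.0116,170],
  [0.001,0.0025,0,0,0,0.0233,170],
  [0.0015,0.0038,0,0,0,0.035,170],
])

```text
time: 14.85
tool_pos: [0.6155, 0.0634, 0.2102]
tool_rot: [-0.0, 0.163, 0.987, -0.001]
contact_force: [-1.0, -5.4, -1.9]
gripper_width: 0.336
```

```bash
python3 - <<'E'
from fit import *
for i in range(3):
  print(monitor.state()['contact_force'].round(2)); grab('wrist','w10.png')
fit(p0=(.578,.077,np.deg2rad(192)))
s=grab('side')['pixels'];cv2.imwrite('pics/s10.png',cv2.resize(s[130:260,190:340],None,fx=4.5,fy=4.5,interpolation=2)[:,:,::-1])
from arc import *
arc(340.4,[340.4+1*i for i in range(1,5)])
E
```

```text
[-1.05 -5.36 -1.93]
[-2.74 -5.66 -0.79]
[-1.72 -5.13 -1.8 ]
scene crank_knob [308.9 241.1] res mm [-2.1 -5.6]
scene hook_seat [352.1 227.1] res mm [-1.6 -0.7]
scene hook_tip [358.7 214.6] res mm [-2.9  0.4]
scene stand [318.8 291.7] res mm [-3.2  5.7]
side crank_knob [280.8 157. ] res mm [-4.8 -6. ]
side hook_seat [241.4 190.5] res mm [-4.4  6.6]
side stand [266.  219.6] res mm [-1.6 -8.3]
wrist crank_knob [271.9 262. ] res mm [-3.  -0.2]
wrist hook_seat [209.2  35.5] res mm [ 1.  -1.2]
axis [0.58   0.0796] hook deg 188.9 {'crank_knob': array([0.6124, 0.056 , 0.23  ]), 'hook_seat': array([0.4773, 0.0634, 0.172 ]), 'hook_tip': array([0.4605, 0.0608, 0.2   ]), 'stand': array([0.58  , 0.0796, 0.    ])}
[[np.float64(0.0004), np.float64(0.0013), 0.0, 0, 0, np.float64(0.0116), 170], [np.float64(0.0009), np.float64(0.0026), 0.0, 0, 0, np.float64(0.0233), 170], [np.float64(0.0013), np.float64(0.0039), 0.0, 0, 0, np.float64(0.0349), 170], [np.float64(0.0016), np.float64(0.0052), 0.0, 0, 0, np.float64(0.0465), 170]]
```

View pics/s10.png

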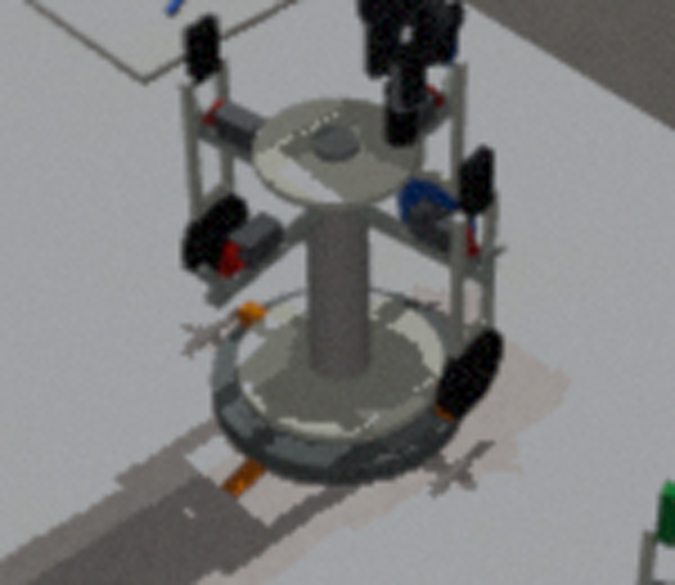

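>>> step_arm([
  [0.0004,0.0013,0,0,0,0.0116,170],
  [0.0007,0.002,0,0,0,0.018,170],
  [0.0007,0.002,0,0,0,0.018,170],
])

```text
time: 16.1
tool_pos: [0.6158, 0.064, 0.2102]
tool_rot: [-0.0, 0.15, 0.989, -0.001]
contact_force: [-2.4, -5.7, -2.5]
gripper_width: 0.332
```

```bash
python3 - <<'E'
from fit import *
for i in range(3):
  print(monitor.state()['contact_force'].round(2)); grab('wrist','w11.png')
E
```

```text
[-2.44 -5.69 -2.5 ]
[-2.99 -7.55 -2.33]
[-2.15 -6.39 -1.76]
```

View pics/w11.png

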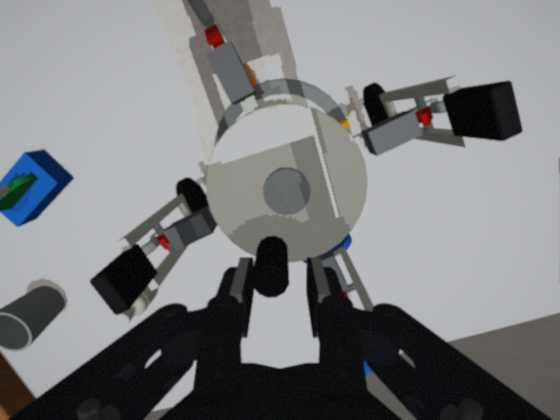

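>>> step_arm([
  [-0.0012,-0.004,0,0,0,0,170],
  [-0.0025,-0.008,0,0,0,0,170],
  [-0.0037,-0.012,0,0,0,0,170],
  [-0.005,-0.016,0,0,0,0,170],
  [-0.005,-0.016,0,0,0,0,170],
])

```text
time: 16.75
tool_pos: [0.614, 0.0574, 0.2111]
tool_rot: [0.001, 0.15, 0.989, 0.001]
contact_force: [0.7, 0.5, 0.4]
gripper_width: 0.335
```

```bash
python3 - <<'E'
from fit import *
for i in range(2):
  print(monitor.state()['contact_force'].round(2)); grab('wrist','w12.png')
E
```

```text
[0.66 0.5  0.38]
[ 0.32 -0.57  0.65]
```

View pics/w12.png

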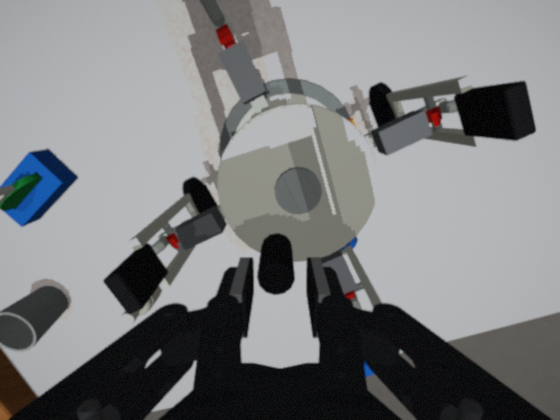

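>>> step_arm([
  [0,0,0.1,0,0,0,170],
  [0,0,0.2,0,0,0,150],
  [-0.03,-0.1,0.22,0,0,-0.1,110],
  [-0.06,-0.2,0.22,0,0,-0.2,110],
  [-0.09,-0.3,0.22,0,0,-0.3,110],
  [-0.12,-0.4,0.22,0,0,-0.4,110],
  [-0.15,-0.5,0.2,0,0,-0.5,110],
  [-0.176,-0.61,0.16,0,0,-0.561,110],
  [-0.176,-0.61,0.14,0,0,-0.561,110],
  [-0.176,-0.61,0.14,0,0,-0.561,110],
])

```text
time: 17.85
tool_pos: [0.5237, -0.2499, 0.2771]
tool_rot: [-0.002, 0.543, 0.84, -0.0]
contact_force: [0.9, 0.3, -0.8]
gripper_width: 0.566
```

```bash
python3 - <<'E'
from fit import *
np.set_printoptions(precision=4,suppress=True)
st=monitor.state();f=grab('wrist','w13.png');print(st['tool_pos'],R.from_quat(np.array(st['tool_rot'])[[1,2,3,0]]).as_matrix()[:,1])
r={n:eyes.pinpoint(n,'wrist') for n in('occ_grip','occ_bar','cradle')};print(r)
for n,z in (('occ_grip',.187),('occ_bar',.128),('cradle',0.)):
  for x in r[n]: print(n,atz(f,x['uv'],z,st))
s=grab('scene');rs={n:eyes.pinpoint(n,'scene') for n in('occ_grip','occ_bar')}
d=grab('side');rd={n:eyes.pinpoint(n,'side') for n in('occ_grip','occ_bar','cradle')}
for n in rs: print(n,[x['uv'] for x in rs[n]],[x['uv'] for x in rd[n]])
print(rd['cradle'])
fit(cams=('scene','side'),p0=(.578,.079,np.deg2rad(189)))
cv2.imwrite('pics/s13.png',cv2.resize(d['pixels'][130:260,190:340],None,fx=4.5,fy=4.5,interpolation=2)[:,:,::-1])
E
```

```text
[ 0.5237 -0.2499  0.2771] [ 0.9117  0.4109 -0.0026]
{'occ_grip': [{'uv': [285.3, 205.0], 'p': 0.85}], 'occ_bar': [{'uv': [279.6, 189.9], 'p': 0.75}], 'cradle': [{'uv': [279.4, 170.6], 'p': 0.78}]}
occ_grip [ 0.5269 -0.2461  0.187 ]
occ_bar [ 0.5218 -0.248   0.128 ]
cradle [ 0.5211 -0.2483  0.    ]
occ_grip [[208.7, 103.0], [255.2, 160.6]] [[342.7, 245.9], [425.4, 282.8]]
occ_bar [[254.6, 177.1], [208.9, 125.3], [308.3, 242.3]] [[419.3, 304.7], [338.5, 259.7]]
[{'uv': [333.9, 291.5], 'p': 0.87}]
scene crank_knob [307.5 238.4] res mm [ 0.9 -2. ]
scene hook_seat [349.9 224.6] res mm [1.6 1.7]
scene hook_tip [360.  214.5] res mm [-8.2 -3. ]
scene stand [317.5 292.2] res mm [0.  1.5]
side crank_knob [275.4 157.5] res mm [ 9.7 -5.8]
side hook_seat [241.1 195. ] res mm [-2.1 -2.2]
side hook_tip [235.7 189.5] res mm [-0.4  0.7]
side stand [266.  216.4] res mm [-1.5  3.5]
axis [0.5779 0.0772] hook deg 190.1 {'crank_knob': array([0.6107, 0.0543, 0.23  ]), 'hook_seat': array([0.4755, 0.059 , 0.172 ]), 'hook_tip': array([0.4588, 0.056 , 0.2   ]), 'stand': array([0.5779, 0.0772, 0.    ])}
```

View pics/w13.png

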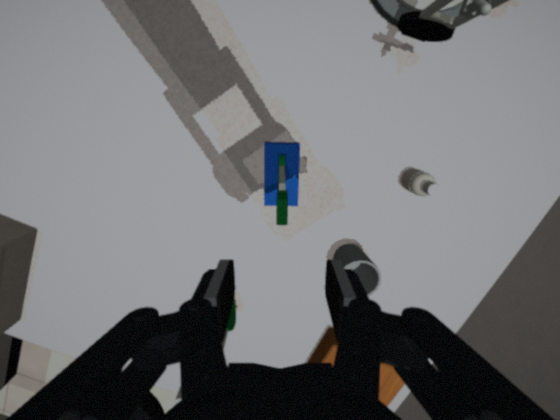

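View pics/s13.png

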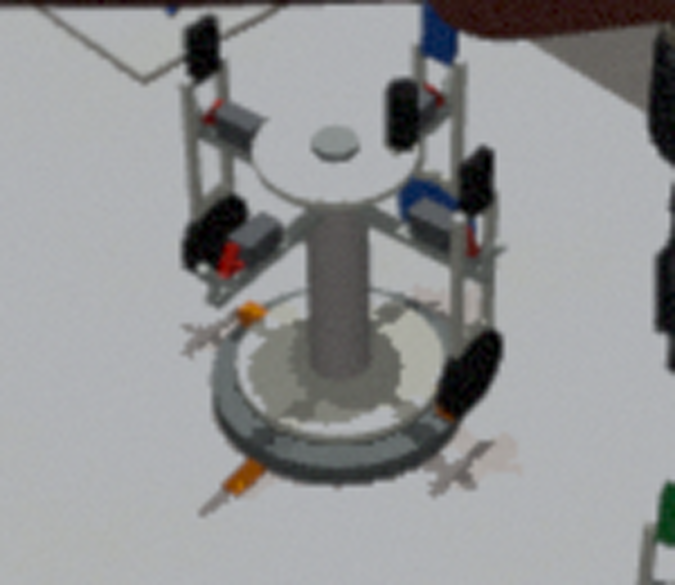

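>>> step_arm([
  [0,0,-0.08,0,0,0,110],
  [0,0,-0.16,0,0,0,110],
  [0,0,-0.2,0,0,0,110],
  [0,0,-0.21,0,0,0,110],
])

```text
time: 19.3
tool_pos: [0.5236, -0.2469, 0.1712]
tool_rot: [-0.003, 0.541, 0.841, -0.0]
contact_force: [0.2, -0.4, -0.4]
gripper_width: 0.566
```

```bash
python3 - <<'E'
from fit import *
np.set_printoptions(precision=4,suppress=True)
st=monitor.state();f=grab('wrist','w14.png');print(st['tool_pos'],st['contact_force'])
r=eyes.pinpoint('occ_grip','wrist');print(r)
g=grab('side')['pixels'];s=grab('scene')['pixels']
cv2.imwrite('pics/s14.png',np.hstack([cv2.resize(g[210:310,290:390],None,fx=4,fy=4,interpolation=2)[:,:,::-1],cv2.resize(s[120:220,205:305],None,fx=4,fy=4,interpolation=2)[:,:,::-1]]))
E
```

```text
[ 0.5236 -0.2469  0.1712] [ 0.1955 -0.3663 -0.3636]
[{'uv': [283.0, 261.9], 'p': 0.79}]
```

View pics/w14.png

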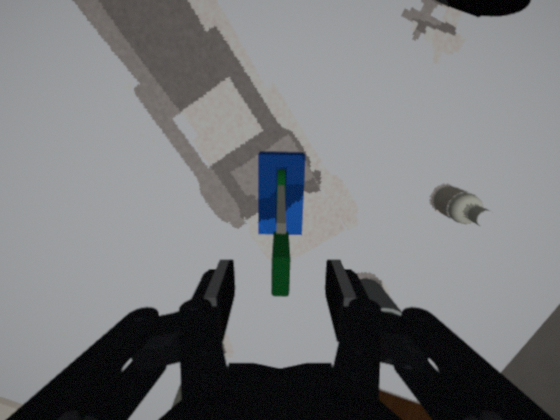

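View pics/s14.png

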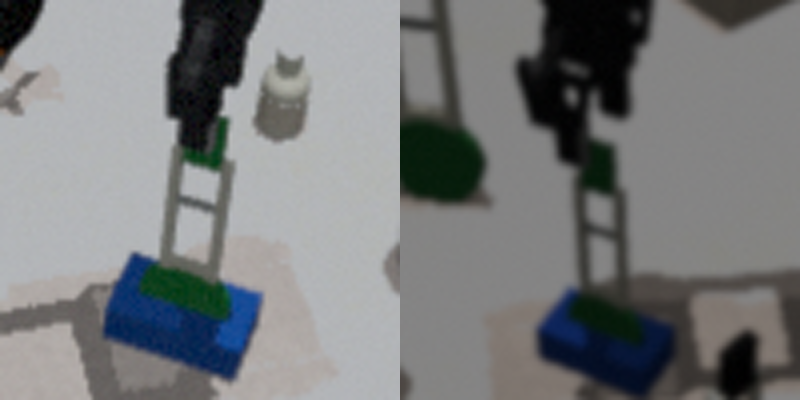

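>>> step_arm([
  [0,0,0,0,0,0,180],
  [0,0,0,0,0,0,210],
  [0,0,0,0,0,0,230],
  [0,0,0,0,0,0,255],
  [0,0,0,0,0,0,255],
  [0,0,0,0,0,0,255],
  [0,0,0,0,0,0,255],
])

```text
time: 20.2
tool_pos: [0.5255, -0.2481, 0.1751]
tool_rot: [-0.0, 0.541, 0.841, 0.0]
contact_force: [0.3, -0.6, 0.2]
gripper_width: -0.003
```

```bash
python3 - <<'E'
from fit import *
np.set_printoptions(precision=4,suppress=True)
st=monitor.state();f=grab('wrist','w15.png');print(st['tool_pos'],st['contact_force'],st['gripper_width'])
E
```

```text
[ 0.5255 -0.2481  0.1751] [ 0.3427 -0.6154  0.2427] -0.0025952483037234263
```

View pics/w15.png

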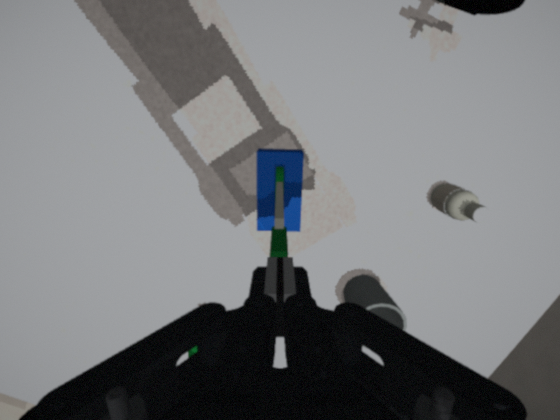

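The jaws shut completely (opening 0), so the grasp missed. The tab is still visible at (279,243), just ahead of the fingertips. I'll compare where the fingertips really are with the projected TCP.

```bash
python3 - <<'E'
from fit import *
np.set_printoptions(precision=1,suppress=True)
st=monitor.state();f=grab('wrist');g=grab('side');s=grab('scene')
T=np.array(st['tool_pos']);M=R.from_quat(np.array(st['tool_rot'])[[1,2,3,0]]).as_matrix()
for n,v in (('tcp',(0,0,0)),('grasp',(0,0,-.019)),('x+11',(.011,0,0)),('x-11',(-.011,0,0)),('-40',(0,0,-.04))):
    X=T+M@np.array(v); print(n,X,proj(f,[X],st),proj(g,[X]),proj(s,[X]))
o=[]
for im,F in ((g['pixels'],g),(s['pixels'],s)):
    im=im.copy()
    c=proj(F,[T])[0].astype(int)
    x=cv2.resize(cv2.convertScaleAbs(im[c[1]-45:c[1]+45,c[0]-35:c[0]+35],alpha=1.5,beta=20),None,fx=5.5,fy=5.5,interpolation=2)
    for v,col in (((0,0,0),(255,0,0)),((0,0,-.04),(255,255,0))):
        u=(proj(F,[T+M@np.array(v)])[0]-c+[35,45])*5.5; cv2.circle(x,(int(u[0]),int(u[1])),3,col,-1)
    o.append(x[:,:,::-1])
cv2.imwrite('pics/s16.png',np.hstack(o))
E
```

```text
tcp [ 0.5 -0.2  0.2] [[280.3 247.5]] [[341.4 247.4]] [[253.8 164.6]]
grasp [ 0.5 -0.2  0.2] [[280.4 261.2]] [[342.1 242. ]] [[253.5 159.1]]
x+11 [ 0.5 -0.2  0.2] [[280.4 231.5]] [[336.9 246.1]] [[257.4 165.9]]
x-11 [ 0.5 -0.3  0.2] [[280.3 262.9]] [[345.8 248.7]] [[250.1 163.4]]
-40 [ 0.5 -0.2  0.2] [[280.5 280.2]] [[342.9 235.9]] [[253.2 152.9]]
```

View pics/s16.png

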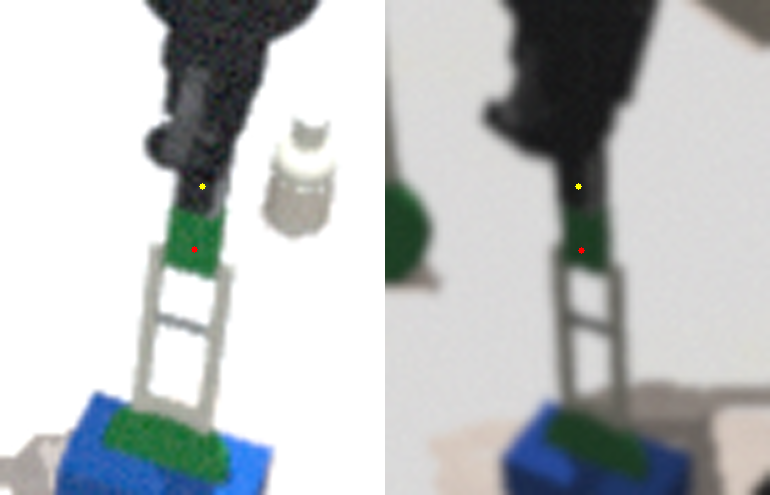

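The reported TCP lies about 25 mm beyond the real fingertips in both fixed views, so the fingers shut above the tab. I'll reopen, go about 29 mm lower and grip again.

>>> step_arm([
  [0,0,0.02,0,0,0,110],
  [0,0,0.02,0,0,0,110],
  [0,0,0.02,0,0,0,110],
  [0,0,-0.03,0,0,0,110],
  [0,0,-0.058,0,0,0,110],
  [0,0,-0.058,0,0,0,180],
  [0,0,-0.058,0,0,0,210],
  [0,0,-0.058,0,0,0,230],
  [0,0,-0.058,0,0,0,255],
  [0,0,-0.058,0,0,0,255],
])

```text
time: 21.4
tool_pos: [0.5258, -0.2484, 0.147]
tool_rot: [0.001, 0.541, 0.841, -0.0]
contact_force: [-0.9, -0.5, 0.6]
gripper_width: 0.107
```

>>> step_arm([
  [0,0,0,0,0,0,255],
  [0,0,0,0,0,0,255],
])

```text
time: 21.6
tool_pos: [0.5258, -0.2484, 0.147]
tool_rot: [0.001, 0.541, 0.841, -0.0]
contact_force: [-0.8, -0.2, 2.4]
gripper_width: 0.103
```

```bash
cat > chk.py <<'E'
from fit import *
def chk(name,h=45,w=35,dz=0):
    st=monitor.state();g=grab('side');s=grab('scene')
    T=np.array(st['tool_pos']); print(T.round(4),st['contact_force'].round(2),round(st['gripper_width'],3),st['time'])
    o=[]
    for F in (g,s):
        im=F['pixels']; c=proj(F,[T+[0,0,dz]])[0].astype(int)
        k=380/(2*w)
        x=cv2.resize(cv2.convertScaleAbs(im[max(0,c[1]-h):c[1]+h,c[0]-w:c[0]+w],alpha=1.5,beta=20),(380,int(2*h*k)),interpolation=2)
        o.append(x[:,:,::-1])
    cv2.imwrite('pics/'+name,np.hstack(o))
    return st,g,s
E
python3 -c "
from chk import *
chk('s17.png');grab('wrist','w17.png')"
```

```text
[ 0.5258 -0.2484  0.147 ] [-0.85 -0.23  2.45] 0.103 21.6
```

View pics/s17.png

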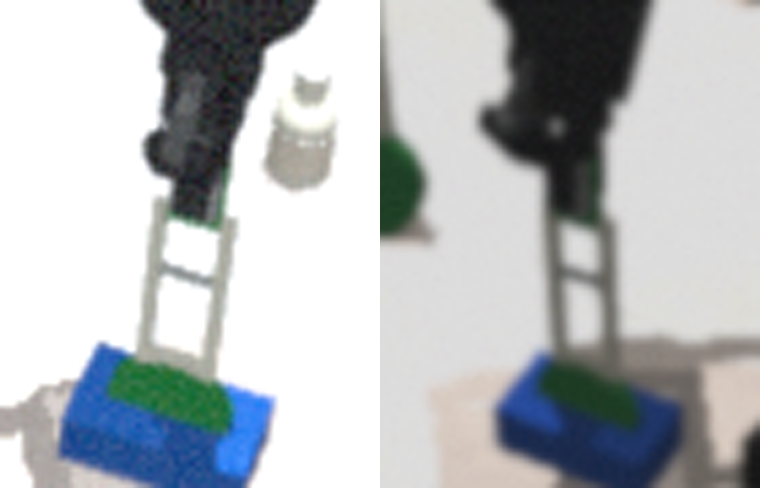

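View pics/w17.png

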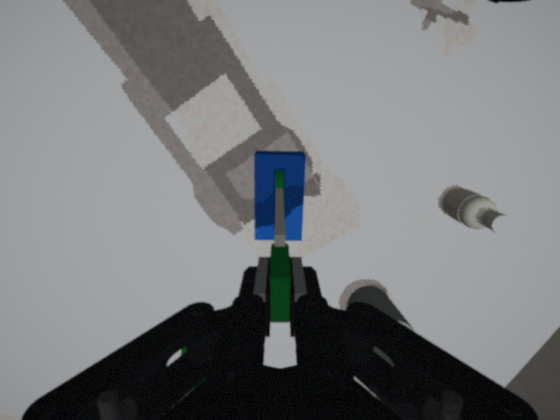

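Gripped: opening 0.10, with the tab between the pads. Next I lift it straight out and go to a point outside the hook.

>>> step_arm([
  [0,0,0.03,0,0,0,255],
  [0,0,0.08,0,0,0,255],
  [0,0,0.14,0,0,0,255],
  [0,0,0.18,0,0,0,255],
  [-0.05,0.06,0.18,0,0,-0.06,255],
  [-0.11,0.14,0.18,0,0,-0.12,255],
  [-0.17,0.22,0.18,0,0,-0.18,255],
  [-0.212,0.3,0.18,0,0,-0.18,255],
  [-0.212,0.37,0.18,0,0,-0.18,255],
  [-0.212,0.44,0.18,0,0,-0.18,255],
])

```text
time: 22.75
tool_pos: [0.4189, -0.0266, 0.237]
tool_rot: [0.001, 0.65, 0.76, 0.001]
contact_force: [0.9, 0.8, -0.9]
gripper_width: 0.104
```

>>> step_arm([
  [0,0.06,0,0,0,0,255],
  [0,0.12,0,0,0,0,255],
  [0,0.15,0,0,0,0,255],
  [0,0.162,0,0,0,0,255],
  [0,0.162,0,0,0,0,255],
  [0,0.162,0,0,0,0,255],
])

```text
time: 23.35
tool_pos: [0.4196, 0.0524, 0.2364]
tool_rot: [0.0, 0.649, 0.76, -0.0]
contact_force: [-0.1, -0.7, -1.3]
gripper_width: 0.104
```

```bash
cat > rel.py <<'E'
from chk import *
np.set_printoptions(precision=4,suppress=True)
def rel():
    st=monitor.state()
    fs={c:grab(c) for c in('side','scene')}; w=None
    P={}
    for n in('occ_bar','hook_seat','hook_tip','occ_grip'):
        P[n]={c:[(np.round(x['uv'],1).tolist(),round(x['p'],2)) for x in eyes.pinpoint(n,c)] for c in fs}
    st2=monitor.state();f=grab('wrist')
    for n in P: P[n]['wrist']=[(np.round(x['uv'],1).tolist(),round(x['p'],2)) for x in eyes.pinpoint(n,'wrist')]; print(n,P[n])
    fs['wrist']=f
    return fs,st2,P
E
python3 -c "
from rel import *
chk('s18.png',70,55,-.03)
rel();grab('wrist','w18.png')"
```

```text
[0.4196 0.0524 0.2364] [-0.13 -0.66 -1.27] 0.104 23.35
occ_bar {'side': [([419.0, 305.4], 0.62), ([222.0, 193.8], 0.61)], 'scene': [([206.0, 126.3], 0.66), ([368.0, 198.2], 0.56)], 'wrist': [([277.8, 238.5], 0.61)]}
hook_seat {'side': [([241.5, 192.8], 0.75)], 'scene': [([351.2, 227.8], 0.7), ([357.3, 214.1], 0.5)], 'wrist': [([349.4, 214.2], 0.93)]}
hook_tip {'side': [([235.9, 188.5], 0.83)], 'scene': [([359.0, 213.5], 0.76)], 'wrist': [([338.7, 224.2], 0.64)]}
occ_grip {'side': [([431.5, 281.8], 0.7), ([224.0, 176.1], 0.69)], 'scene': [([207.5, 102.4], 0.81), ([374.1, 182.2], 0.72)], 'wrist': [([285.5, 280.6], 0.85), ([278.6, 193.5], 0.61)]}
```

View pics/s18.png

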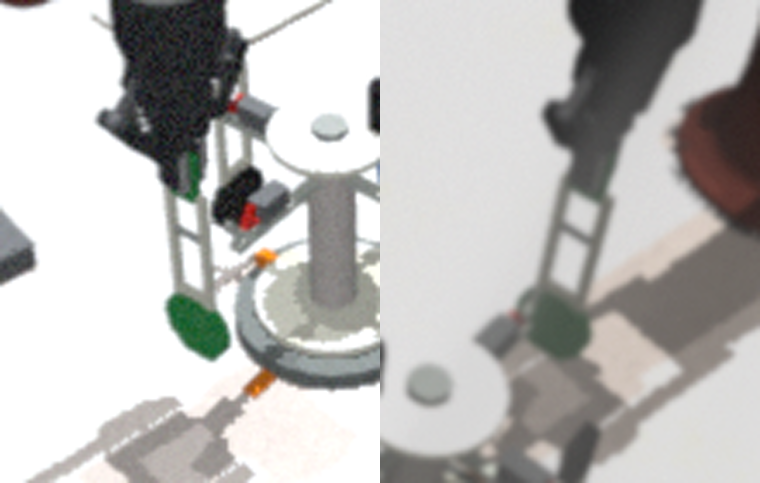

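View pics/w18.png

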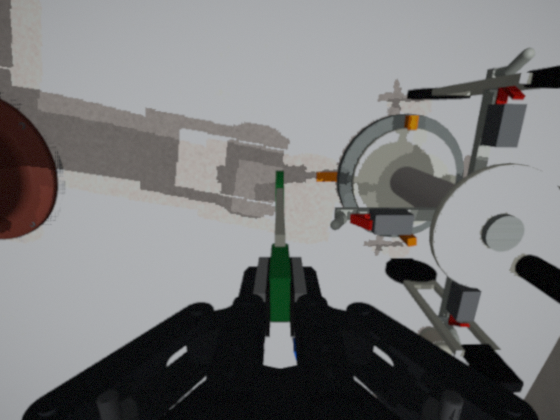

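```bash
python3 - <<'E'
from rel import *
st=monitor.state();f=grab('wrist');s=grab('scene');g=grab('side')
c=f['pixels'][170:260,310:430];cv2.imwrite('pics/w19.png',cv2.resize(c,None,fx=6,fy=6,interpolation=2)[:,:,::-1])
T=np.array(st['tool_pos']);M=R.from_quat(np.array(st['tool_rot'])[[1,2,3,0]]).as_matrix()
print(M)
def tl(X): return M.T@(X-T)
X=atz(f,(349.4,214.2),.172,st);print('seat w',X,tl(X))
for u in((338.7,224.2),(337,217)):
    X=atz(f,u,.2,st);print('tip w',X,tl(X))
X,e=tri([ray(g,(241.5,192.8)),ray(s,(351.2,227.8)),ray(f,(349.4,214.2),st)]);print('seat tri',X,tl(X),e)
X,e=tri([ray(g,(235.9,188.5)),ray(s,(359,213.5)),ray(f,(338,219),st)]);print('tip tri',X,tl(X),e)
X,e=tri([ray(g,(222,193.8)),ray(s,(368,198.2))]);print('bar tri',X,tl(X),e)
X,e=tri([ray(g,(224,176.1)),ray(s,(374.1,182.2)),ray(f,(285.5,280.6),st)]);print('grip tri',X,tl(X),e)
E
```

```text
[[-0.157   0.9876 -0.    ]
 [ 0.9876  0.157   0.    ]
 [ 0.     -0.     -1.    ]]
seat w [0.4773 0.0634 0.172 ] [0.0012 0.0588 0.0642]
tip w [0.4629 0.0624 0.2   ] [0.0025 0.0443 0.0362]
tip w [0.4603 0.0678 0.2   ] [0.0082 0.0426 0.0362]
seat tri [0.4795 0.063  0.1705] [0.0005 0.0608 0.0657] [np.float64(0.0027325340526518295), np.float64(0.001615384803962159), np.float64(0.0016300671654443267)]
tip tri [0.4606 0.0627 0.2012] [0.0031 0.0421 0.035 ] [np.float64(0.004214061479565781), np.float64(0.003810646104311719), np.float64(0.003955995588885546)]
bar tri [0.4145 0.0509 0.217 ] [-0.0012 -0.0052  0.0192] [np.float64(0.002248879899480939), np.float64(0.0022488798994807616)]
grip tri [0.421  0.0524 0.2731] [-0.0008  0.0013 -0.0369] [np.float64(0.003133934939644343), np.float64(0.004381509192092905), np.float64(0.001843034654866763)]
```

View pics/w19.png

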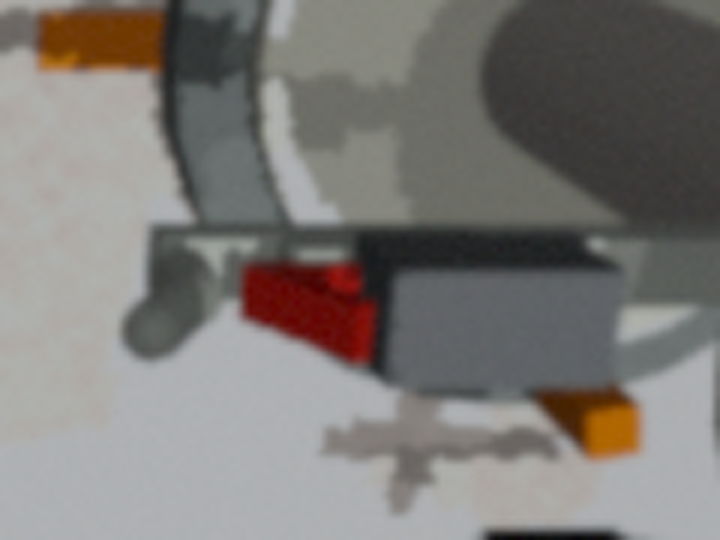

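>>> step_arm([
  [0,0.003,-0.016,0,0,0,255],
  [0,0.003,-0.016,0,0,0,255],
  [0.03,0.0075,-0.016,0,0,0,255],
  [0.06,0.0125,-0.016,0,0,0,255],
  [0.088,0.017,-0.016,0,0,0,255],
  [0.088,0.017,-0.016,0,0,0,255],
  [0.088,0.017,-0.016,0,0,0,255],
])

```text
time: 25.1
tool_pos: [0.4631, 0.0614, 0.2278]
tool_rot: [-0.0, 0.649, 0.761, -0.0]
contact_force: [-0.0, -0.3, -0.8]
gripper_width: 0.106
```

```bash
python3 - <<'E'
from rel import *
chk('s20.png',60,45,-.03)
st=monitor.state();f=grab('wrist','w20.png');c=f['pixels'][170:260,240:360];cv2.imwrite('pics/w20x.png',cv2.resize(c,None,fx=6,fy=6,interpolation=2)[:,:,::-1])
E
```

```text
[0.4631 0.0614 0.2278] [-0.02 -0.25 -0.76] 0.106 25.1
```

View pics/s20.png

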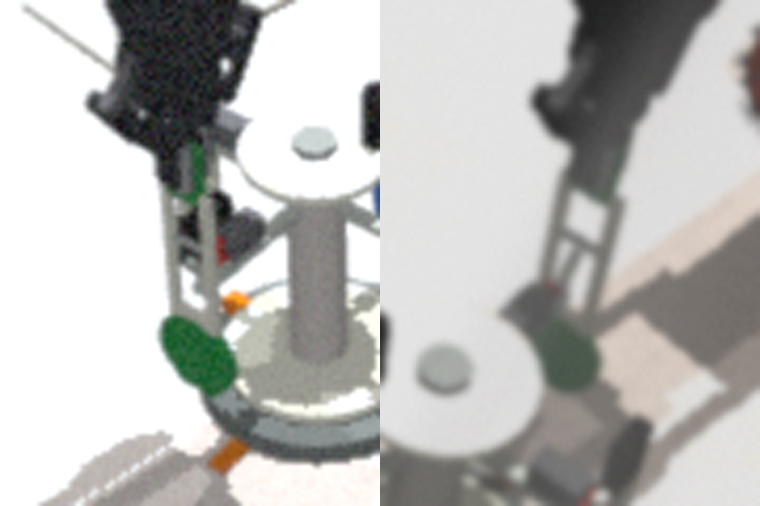

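View pics/w20x.png

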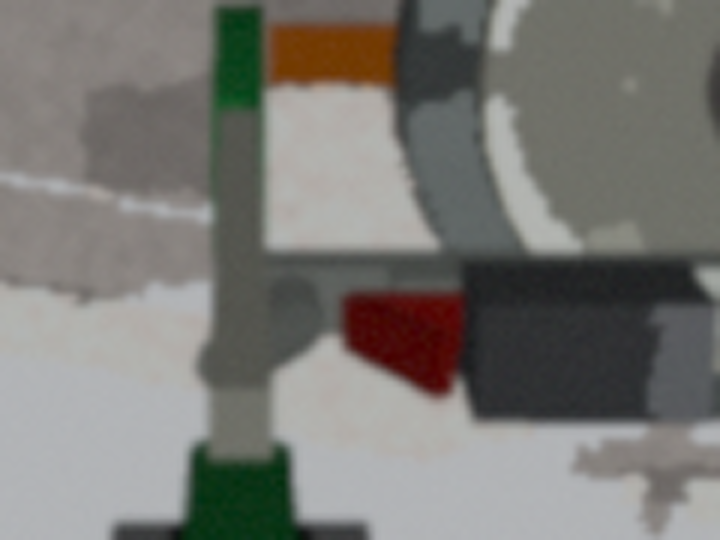

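```bash
python3 - <<'E'
from rel import *
st=monitor.state()
fs,st2,P=rel()
f=fs['wrist'];T=np.array(st2['tool_pos']);M=R.from_quat(np.array(st2['tool_rot'])[[1,2,3,0]]).as_matrix()
for n,z in(('hook_seat',.172),('hook_tip',.2)):
    for u,p in P[n]['wrist']: X=atz(f,u,z,st2);print(n,X,M.T@(X-T))
# tip left edge crop(200,370)
X=atz(f,(240+200/6,170+370/6),.198,st2);print('tip outer edge',M.T@(X-T))
X=atz(f,(240+345/6,170+300/6),.179,st2);print('nose low',M.T@(X-T))
X=atz(f,(240+345/6,170+345/6),.181,st2);print('nose?',M.T@(X-T))
# predicted seat/tip projections for seat tool y=.0145..
for ys in(.012,.0145,.017):
  for v in((.0,ys,T[2]-.172),(.0,ys-.017,T[2]-.2),(.0,ys-.00475,T[2]-.172),(.0,ys-.00475,T[2]-.182)): print(ys,(proj(f,[T+M@np.array(v)],st2)[0]-[240,170])*6,end=' ')
  print()
E
```

```text
occ_bar {'side': [([418.6, 303.5], 0.82), ([232.0, 185.2], 0.67)], 'scene': [([357.8, 212.2], 0.88), ([207.5, 127.4], 0.56)], 'wrist': [([278.2, 237.1], 0.84)]}
hook_seat {'side': [([159.9, 200.8], 0.68), ([238.7, 193.3], 0.57)], 'scene': [([351.2, 228.3], 0.89), ([309.5, 237.8], 0.6)], 'wrist': [([300.8, 219.5], 0.72), ([279.0, 195.6], 0.23)]}
hook_tip {'side': [([236.3, 189.1], 0.68)], 'scene': [([358.2, 217.1], 0.94)], 'wrist': [([277.3, 229.8], 0.75)]}
occ_grip {'side': [([360.9, 238.9], 0.75), ([237.2, 167.1], 0.62), ([428.9, 282.8], 0.62)], 'scene': [([362.5, 194.9], 0.91), ([207.2, 101.2], 0.67), ([255.1, 207.0], 0.24)], 'wrist': [([282.1, 279.9], 0.94)]}
hook_seat [0.4805 0.0633 0.172 ] [-0.0008  0.017   0.0562]
hook_seat [0.4596 0.0805 0.172 ] [ 0.0195 -0.0009  0.0562]
hook_tip [0.4613 0.0621 0.2   ] [ 0.001  -0.0021  0.0282]
tip outer edge [-0.0012 -0.005   0.0302]
nose low [0.0013 0.0139 0.0492]
nose? [-0.0044  0.0139  0.0472]
0.012 [328.2086 291.6944] 0.012 [199.879  366.7938] 0.012 [293.5576 291.677 ] 0.012 [295.7665 316.5593] 
0.0145 [346.4443 291.7032] 0.0145 [220.358  366.8064] 0.0145 [311.7954 291.6862] 0.0145 [314.7462 316.5684] 
0.017 [364.6784 291.7119] 0.017 [240.8378 366.8183] 0.017 [330.0323 291.6953] 0.017 [333.7247 316.5773]
```

>>> step_arm([
  [0.015,0.0025,0,0,0,0,255],
  [0.0295,0.0047,0,0,0,0,255],
  [0.0295,0.0047,0,0,0,0,255],
  [0.0295,0.0047,-0.01,0,0,0,255],
  [0.0295,0.0047,-0.016,0,0,0,255],
  [0.0295,0.0047,-0.016,0,0,0,255],
])

```text
time: 26.6
tool_pos: [0.4777, 0.0638, 0.2191]
tool_rot: [-0.001, 0.649, 0.761, -0.001]
contact_force: [-0.0, -0.2, -1.2]
gripper_width: 0.103
```

```bash
python3 - <<'E'
from rel import *
chk('s21.png',40,30,-.03)
st=monitor.state();f=grab('wrist','w21.png');c=f['pixels'][170:260,240:360];cv2.imwrite('pics/w21x.png',cv2.resize(c,None,fx=6,fy=6,interpolation=2)[:,:,::-1])
E
```

```text
[0.4777 0.0638 0.2191] [-0.05 -0.24 -1.2 ] 0.103 26.6
```

View pics/s21.png

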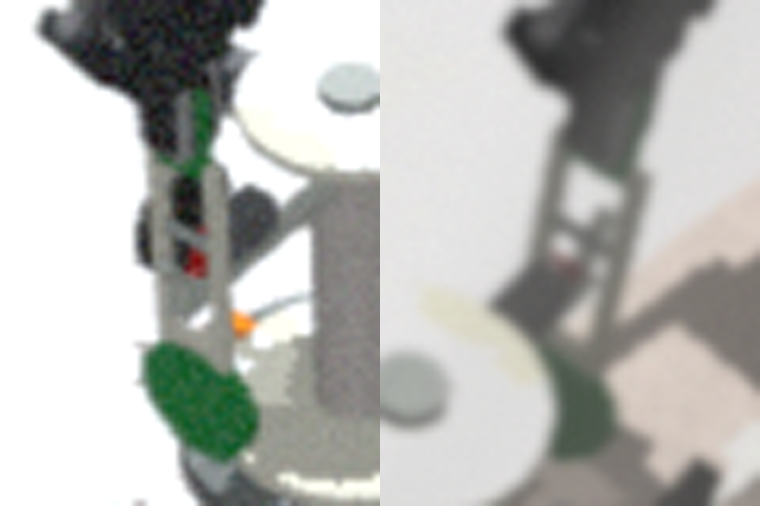

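View pics/w21x.png

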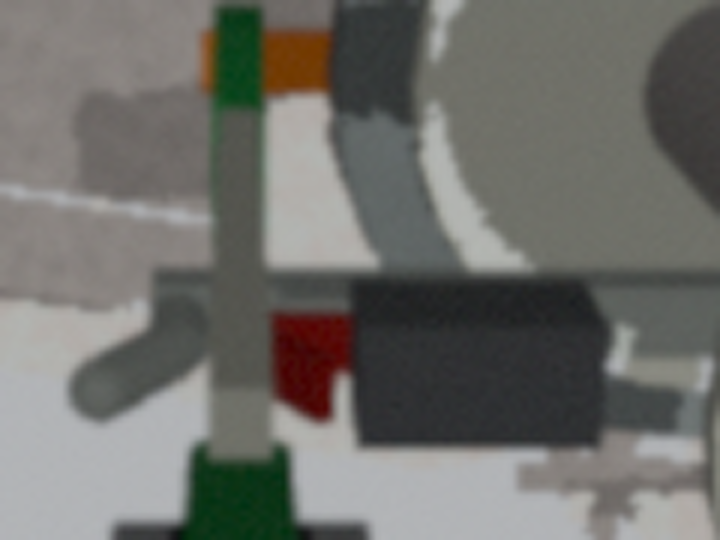

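>>> step_arm([
  [0,0,-0.006,0,0,0,255],
  [0,0,-0.012,0,0,0,255],
  [0,0,-0.018,0,0,0,255],
  [0,0,-0.024,0,0,0,255],
])

```text
time: 27.15
tool_pos: [0.4782, 0.0638, 0.2078]
tool_rot: [-0.0, 0.649, 0.761, -0.0]
contact_force: [-0.4, -0.2, -0.5]
gripper_width: 0.108
```

```bash
python3 - <<'E'
from rel import *
chk('s22.png',40,30,-.03)
f=grab('wrist');c=f['pixels'][170:260,240:360];cv2.imwrite('pics/w22x.png',cv2.resize(c,None,fx=6,fy=6,interpolation=2)[:,:,::-1]);print(monitor.state()['contact_force'])
E
```

```text
[0.4782 0.0638 0.2078] [-0.37 -0.22 -0.52] 0.108 27.15
[ 0.0294 -0.1178 -0.9916]
```

View pics/s22.png

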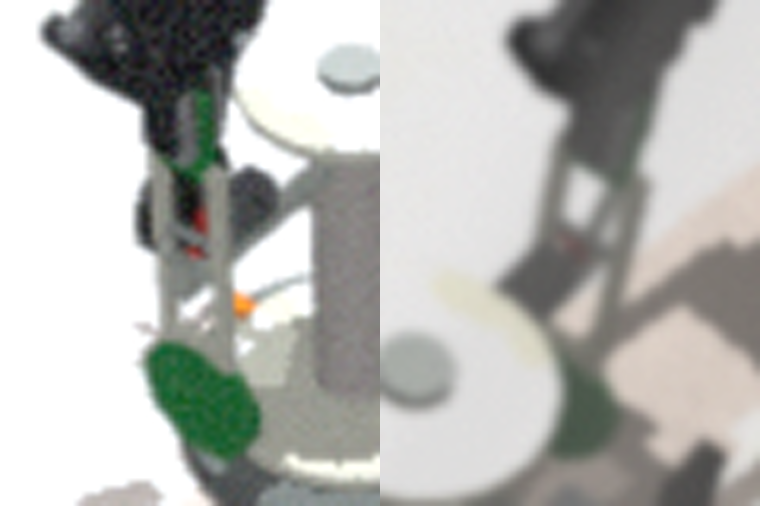

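View pics/w22x.png

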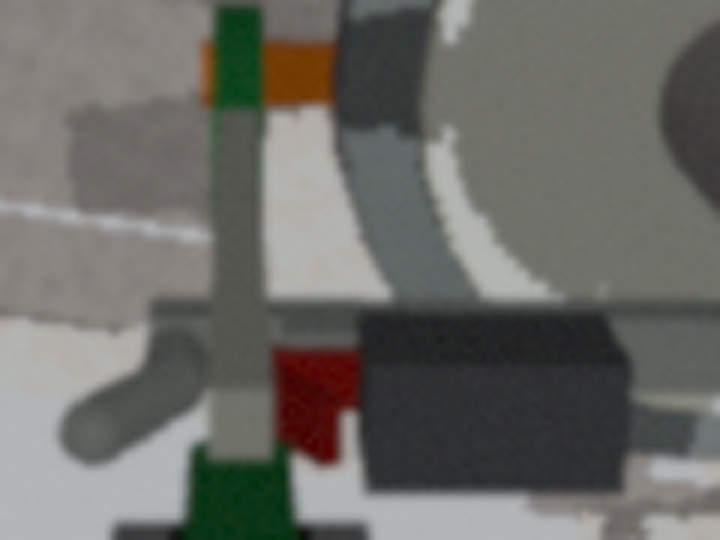

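>>> step_arm([
  [0,0,-0.004,0,0,0,255],
  [0,0,-0.008,0,0,0,255],
  [0,0,-0.012,0,0,0,255],
  [0,0,-0.016,0,0,0,255],
])

```text
time: 27.7
tool_pos: [0.4779, 0.0637, 0.2002]
tool_rot: [-0.0, 0.649, 0.761, -0.0]
contact_force: [-4.3, -0.6, 1.8]
gripper_width: 0.105
```

```bash
python3 - <<'E'
from rel import *
f=grab('wrist');c=f['pixels'][170:260,240:360];cv2.imwrite('pics/w23x.png',cv2.resize(c,None,fx=6,fy=6,interpolation=2)[:,:,::-1]);print(monitor.state()['contact_force'],monitor.state()['tool_pos'])
E
```

```text
[-4.3055 -1.1799 -0.2788] [0.4774 0.0637 0.1991]
```

View pics/w23x.png

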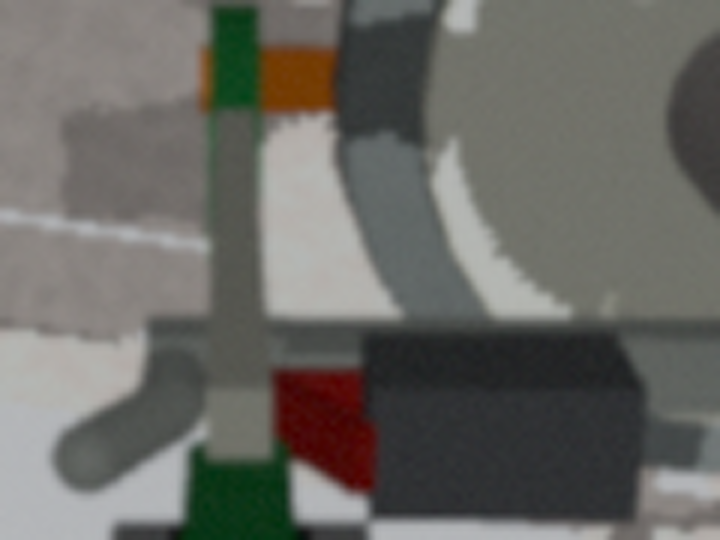

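>>> step_arm([
  [0,0,-0.003,0,0,0,255],
  [0,0,-0.006,0,0,0,255],
  [0,0,-0.006,0,0,0,255],
])

```text
time: 28.05
tool_pos: [0.4781, 0.0639, 0.1956]
tool_rot: [-0.0, 0.649, 0.761, -0.0]
contact_force: [-1.3, 0.4, -6.9]
gripper_width: 0.105
```

>>> step_arm([
  [0,0,-0.002,0,0,0,255],
  [0,0,-0.004,0,0,0,255],
  [0,0,-0.004,0,0,0,255],
])

```text
time: 28.35
tool_pos: [0.4787, 0.0638, 0.1953]
tool_rot: [0.0, 0.649, 0.761, 0.0]
contact_force: [-1.2, 0.1, -4.5]
gripper_width: 0.107
```

```bash
python3 - <<'E'
from rel import *
f=grab('wrist');c=f['pixels'][170:260,240:360];cv2.imwrite('pics/w24x.png',cv2.resize(c,None,fx=6,fy=6,interpolation=2)[:,:,::-1]);print(monitor.state()['contact_force'],monitor.state()['tool_pos'])
chk('s24.png',40,30,-.03)
E
```

```text
[-0.0971 -0.63   -4.0546] [0.4787 0.0638 0.1953]
[0.4787 0.0638 0.1953] [-0.1  -0.63 -4.05] 0.108 28.4
```

View pics/w24x.png

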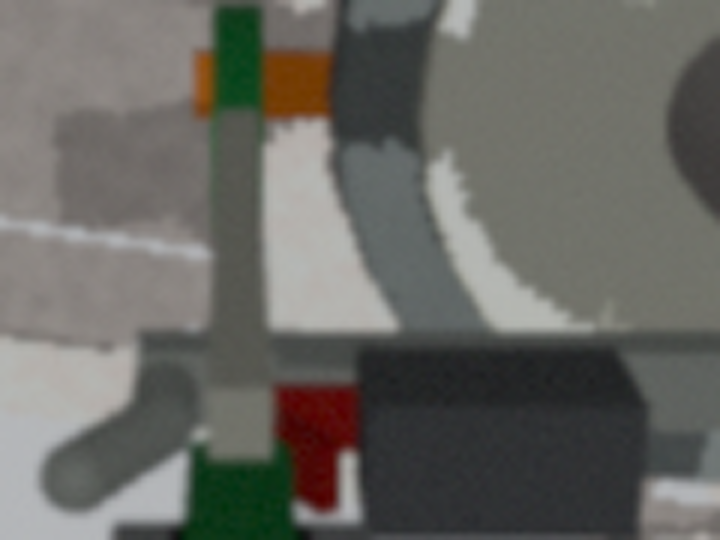

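View pics/s24.png

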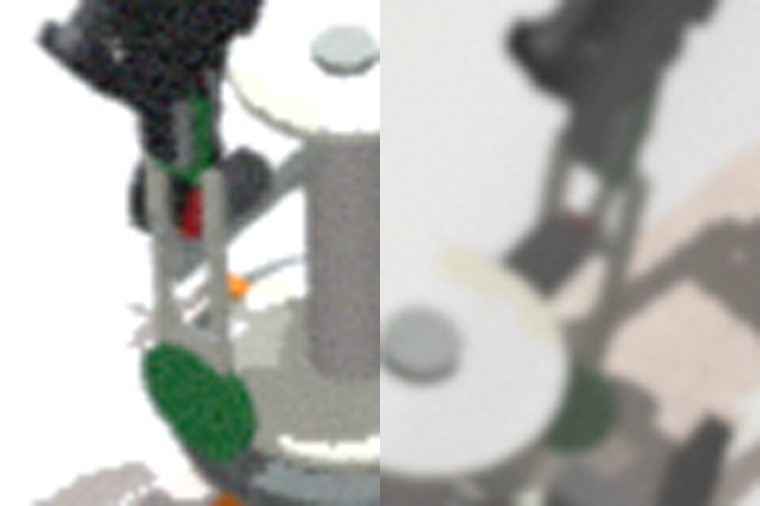

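>>> step_arm([
  [0,0,-0.001,0,0,0,255],
  [0,0,-0.002,0,0,0,255],
  [0,0,-0.002,0,0,0,255],
])

```text
time: 28.8
tool_pos: [0.4789, 0.0637, 0.195]
tool_rot: [0.001, 0.649, 0.761, 0.001]
contact_force: [0.3, -0.3, -1.0]
gripper_width: 0.108
```

>>> step_arm([
  [0,0,-0.001,0,0,0,255],
  [0,0,-0.002,0,0,0,255],
  [0,0,-0.002,0,0,0,255],
])

```text
time: 29.1
tool_pos: [0.4787, 0.0637, 0.1939]
tool_rot: [0.0, 0.649, 0.761, 0.0]
contact_force: [0.0, -0.9, 0.9]
gripper_width: 0.106
```

>>> step_arm([
  [0,0,-0.001,0,0,0,255],
  [0,0,-0.002,0,0,0,255],
  [0,0,-0.002,0,0,0,255],
])

```text
time: 29.4
tool_pos: [0.4788, 0.0637, 0.1937]
tool_rot: [0.001, 0.649, 0.761, 0.0]
contact_force: [-1.2, -0.8, 5.4]
gripper_width: 0.103
```

>>> step_arm([
  [0,0,-0.001,0,0,0,255],
  [0,0,-0.002,0,0,0,255],
  [0,0,-0.002,0,0,0,255],
])

```text
time: 29.7
tool_pos: [0.4789, 0.0637, 0.1936]
tool_rot: [0.001, 0.649, 0.761, 0.001]
contact_force: [-3.2, -0.2, 9.4]
gripper_width: 0.108
```

```bash
python3 - <<'E'
from rel import *
st=monitor.state();f=grab('wrist','w25.png');c=f['pixels'][170:260,240:360];cv2.imwrite('pics/w25x.png',cv2.resize(c,None,fx=6,fy=6,interpolation=2)[:,:,::-1]);print(st['contact_force'],st['tool_pos'])
_,g,s=chk('s25.png',22,16,-.015)
for c in('side','scene'): print(c,[(x['uv'],x['p']) for x in eyes.pinpoint('occ_bar',c)]); 
for F in(g,s): print(proj(F,[[.4767,.0634,.175],[.4767,.0634,.190]]))
E
```

```text
[-3.236  -0.2354  9.4343] [0.4789 0.0637 0.1936]
[0.4789 0.0637 0.1937] [-3.    0.28  8.74] 0.105 29.75
side [([237.0, 191.2], 0.79), ([419.3, 304.5], 0.76)]
scene [([209.2, 126.4], 0.8), ([353.6, 224.1], 0.76)]
[[239.5073 192.2783]
 [239.2147 188.023 ]]
[[351.7869 225.8632]
 [352.7695 221.6585]]
```

View pics/w25x.png

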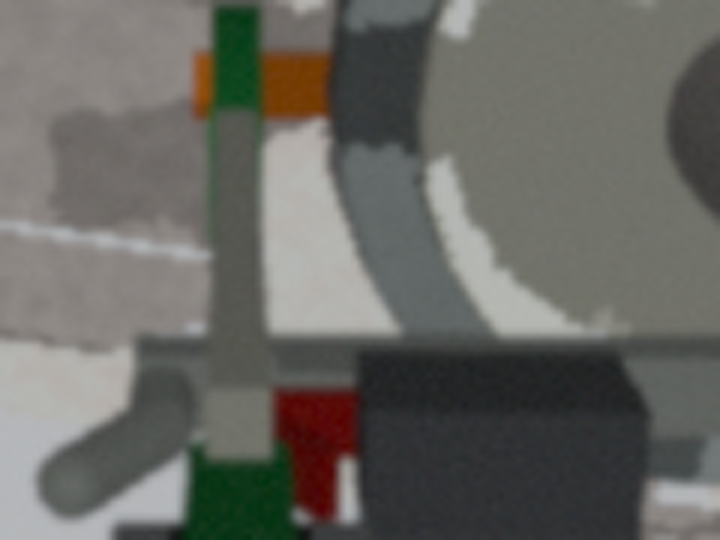

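View pics/s25.png

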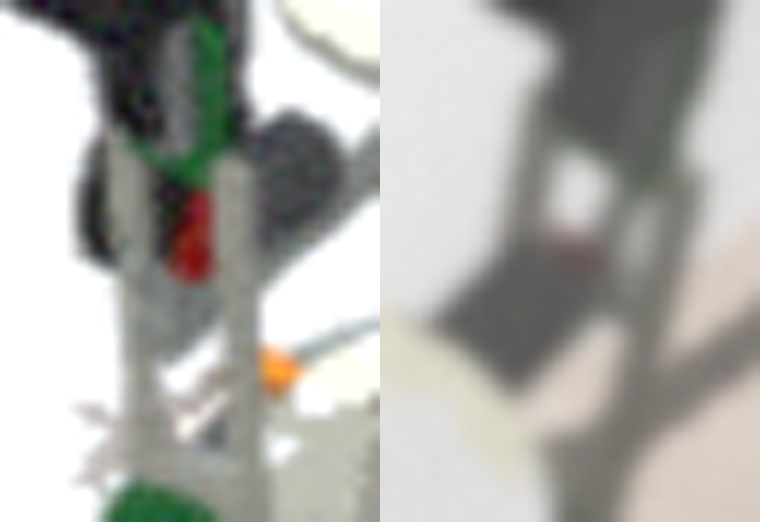

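Rigid contact: z held at 0.1936 while the force rose to about 9 N, and the red nose stands fully out over the bar. Next I unload, release and lift off.

>>> step_arm([
  [0,0,0.002,0,0,0,255],
  [0,0,0.004,0,0,0,255],
  [0,0,0.004,0,0,0,220],
  [0,0,0.004,0,0,0,190],
  [0,0,0.004,0,0,0,150],
  [0,0,0.004,0,0,0,150],
  [0,0,0.004,0,0,0,150],
  [0,0,0.004,0,0,0,150],
])

```text
time: 30.75
tool_pos: [0.4782, 0.0638, 0.1931]
tool_rot: [-0.0, 0.649, 0.761, -0.0]
contact_force: [0.2, 0.8, 0.2]
gripper_width: 0.414
```

```bash
python3 - <<'E'
from rel import *
f=grab('wrist','w26.png');st=monitor.state();print(st['contact_force'],st['tool_pos'],st['gripper_width'])
E
```

```text
[-0.3578 -0.1266 -0.1794] [0.4783 0.0637 0.1931] 0.41290865593229586
```

View pics/w26.png

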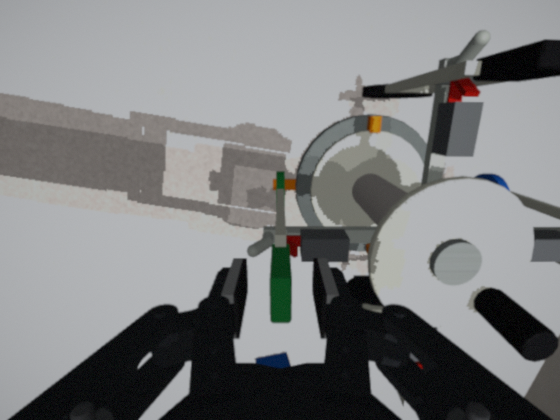

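The pads are clear on both sides of the tab (271–291, row 285). Lifting straight up.

>>> step_arm([
  [0,0,0.04,0,0,0,150],
  [0,0,0.1,0,0,0,150],
  [0,0,0.18,0,0,0,150],
  [0,0,0.26,0,0,0,150],
  [-0.05,0,0.28,0,0,0,150],
  [-0.1,0,0.28,0,0,0,150],
  [-0.1,0,0.28,0,0,0,150],
])

```text
time: 31.5
tool_pos: [0.4273, 0.0639, 0.3347]
tool_rot: [0.001, 0.649, 0.761, 0.001]
contact_force: [0.5, 0.3, 0.5]
gripper_width: 0.411
```

```bash
python3 - <<'E'
from rel import *
np.set_printoptions(precision=4,suppress=True)
st=monitor.state();f=grab('wrist','w27.png');print(st['contact_force'],st['tool_pos'],st['time'])
g=grab('side');s=grab('scene')
cv2.imwrite('pics/s27.png',np.hstack([cv2.resize(cv2.convertScaleAbs(F['pixels'][a:a+80,b:b+65],alpha=1.4,beta=15),None,fx=5.5,fy=5.5,interpolation=2)[:,:,::-1] for F,a,b in((g,155,215),(s,175,325))]))
B={}
for n in('occ_bar','occ_grip','occluder','hook_seat'):
    a=[x['uv'] for x in eyes.pinpoint(n,'side') if abs(x['uv'][0]-240)<25];b=[x['uv'] for x in eyes.pinpoint(n,'scene') if abs(x['uv'][0]-352)<25]
    w=[x['uv'] for x in eyes.pinpoint(n,'wrist')]
    print(n,a,b,w)
    if a and b: print(tri([ray(g,a[0]),ray(s,b[0])]))
for n,p in(('drops',(.7123,-.183)),('cup',(.6884,-.3294)),('lens_case',(.3945,.3594))):
    print(n,[(atz(F,x['uv'],0)[:2],round(x['p'],2)) for F,c in((g,'side'),(s,'scene')) for x in eyes.pinpoint(n,c)[:1]])
E
```

```text
[0.5202 0.2574 0.4539] [0.4273 0.0639 0.3347] 31.5
occ_bar [[237.5, 191.0]] [[349.7, 225.9]] [[323.5, 197.1]]
(array([0.4778, 0.0647, 0.177 ]), [np.float64(0.005215719980646527), np.float64(0.005215719980646456)])
occ_grip [[242.5, 173.1]] [[355.3, 208.1]] [[335.7, 211.3]]
(array([0.4836, 0.0614, 0.2389]), [np.float64(0.004292650797543741), np.float64(0.004292650797543689)])
occluder [[242.0, 223.8]] [[345.3, 257.8]] [[312.2, 176.5]]
(array([0.4788, 0.0665, 0.0526]), [np.float64(0.0011540220553666047), np.float64(0.0011540220553665813)])
hook_seat [[242.4, 195.6]] [[346.7, 228.8]] [[321.6, 197.6]]
(array([0.4827, 0.0573, 0.1631]), [np.float64(0.0015562726353844666), np.float64(0.001556272635384548)])
drops [(array([ 0.7085, -0.1766]), 0.75), (array([ 0.718 , -0.1747]), 0.81)]
cup [(array([ 0.6865, -0.3309]), 0.92), (array([ 0.6824, -0.3383]), 0.96)]
lens_case [(array([0.397 , 0.3548]), 0.96), (array([0.3973, 0.3555]), 0.55)]
```

View pics/s27.png

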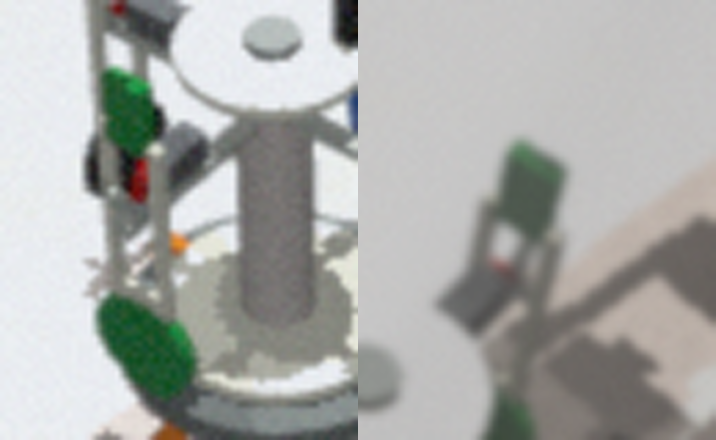

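View pics/w27.png

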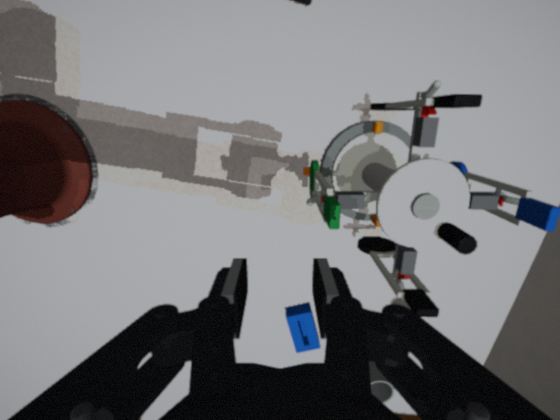

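```bash
python3 -c "
from h import *
print(manip.job_done());print(monitor.state()['time'])"
```

```text
the job is handed in; nothing more can be done
None
the job is handed in; nothing more can be done
```

I turned the carousel to its end stop, hung the small green occluder on the empty hook and handed the job in at about 32 s. No verdict was reported, so the checks below are all I have.

- **Carousel:** I pushed the knob counter-clockwise with the jaws loosely around it. At the stop the force at the knob rose from about 3–4 N to about 7 N, which is roughly 0.11 rad of wind-up. I then backed off to slack. Pictures taken later show no change in the carousel, with the hook at the orange mark.
- **First grasp failed:** The jaws closed empty above the tab, because the real fingertips sat about 25 mm short of the reported tool point. I went about 29 mm lower and gripped it there.
- **Hanging:** I brought the bar in over the tip and pressed it down. The height then held still while the force rose to about 9 N, and the red catch stood fully out over the bar. Then I unloaded, let go and lifted clear.
- **Last checks:**
  - The occluder hangs upright, with its underside at z 0.053 m (0.053 expected) and its bar at about 0.177 m (0.175 expected). The two fixed cameras' lines of sight disagreed by about 5 mm at the bar, so the held height under force and the catch are the better evidence that it is home.
  - The wrist force was near zero and the arm was touching nothing.
  - The bystanders measured within about 10 mm of their starting positions, which is about the spread of those measurements.

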